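# Fill the jar carrier and hold it in the pump clamp

## Task

Put the spare jar into the one empty pocket of the carrier, upright and down on the pocket floor, and let go of it. Then squeeze and release the clamp's trigger again and again until the moving jaw presses the carrier against the fixed jaw with its spring pad pushed about half-way in, never nearly all the way, which would crush the carrier. Finish while still holding the trigger squeezed so, since the clamp has no lock and the stallholder is about to band the carrier; leave the other things on the stall where they are.

Things in the scene. Friction and masses are not known exactly. Their poses are not given: they have to be found in the camera images.
- clamp: one-hand bar clamp on a dark steel base plate (8 mm thick, 200 mm wide at most), fixed to the table. Origin on the table; x runs along the clamp from the trigger end (plate edge x = -100 mm) to the fixed jaw (edge +167), z up. In order along x: trigger plate, black handle post standing on a grey housing (x -46 to +4, 46 wide, top 45 mm above the table), moving jaw with spring pad, carrier, fixed jaw
- handle (a point): centre of the upright handle post, 85 mm above the table; it does not move. Post 15 mm along clamp x (x -30 to -15), 26 mm wide, top 115 mm above the table. A squeeze spans the post's front face (x = -15) and the trigger's outer face (x = -69 at rest): 54 mm apart at rest, 34 mm fully squeezed. Axes as clamp
- trigger_grip (a point): middle of the finger area on the outer face (towards clamp -x) of the steel trigger plate, 85 mm above the table; the plate is 10 mm thick, 30 mm wide, its top 111 mm above the table. It slides towards the handle post when squeezed
- trigger (a joint): trigger travel towards the post, 0 at rest to 0.020 m; return spring 1.5 to 4 N. Its pawl takes up 0 to 11 mm of slack, then moves the jaw 1:1 with the trigger; teeth 10 mm apart, so a full squeeze and full release gains about 10 mm. No lock: as the trigger goes back, friction (3 N) keeps an unloaded jaw in place, but a loaded jaw slides back till 2 to 3 N is left on its pad
- jaw (a joint): advance of the moving jaw along clamp x, m, 0 (fully back) to 0.062; starts between 0 and 0.026. The first 12 to 39 mm bring the pad to the carrier, up to 9 mm more bring the carrier to the fixed jaw
- pad (a joint): how far the moving jaw's rubber-faced spring pad is pushed into the jaw, m: 0 free, 0.015 right in. Its spring gives 1 N per mm. At rest the gap between pad and jaw block is 15 mm, seen from above
- pad_face (a point): centre of the pad's pressing face, which looks along clamp +x; pad 56 mm wide, 22 mm high, 21 mm above the table
- anvil: fixed jaw, a steel bar 120 mm wide, 16 mm thick, top 34 mm above the table. Origin at its underside centre, on the clamp's x axis at x = 145 to 151 mm (bolted down differently each time; it does not move), z = 8 mm; its pressing face looks along clamp -x
- carrier: open plywood carrier with three square pockets in a row, loose on the clamp's base plate 1 to 9 mm short of the fixed jaw, to which it slides under 1.5 to 3.5 N: 60 mm (its x, along the clamp) by 166 mm (its y, along the row) by 24 mm high, walls 5 mm, floor 5 mm. Origin at its underside centre, 8 mm above the table. Pockets 50 x 48.7 mm, 19 mm deep. Two hold a jar, one is empty at the start
- pocket1 (a point): centre of a carrier pocket's floor (at carrier y = -53.7 mm), 13 mm above the table; the wall tops are 19 mm above it
- pocket2 (a point): centre of a carrier pocket's floor (at carrier y = 0 mm), 13 mm above the table; the wall tops are 19 mm above it
- pocket3 (a point): centre of a carrier pocket's floor (at carrier y = +53.7 mm), 13 mm above the table; the wall tops are 19 mm above it
- jar1_mid (a point): centre of a jar, 40 mm above its foot: upright round amber jar with metal lid, 42 mm across, 80 mm high, 75 g; already in one of the carrier's pockets
- jar2_mid (a point): centre of a jar, 40 mm above its foot: upright round amber jar with metal lid, 42 mm across, 80 mm high, 75 g; already in one of the carrier's pockets
- jar3_mid (a point): centre of the spare jar, 40 mm above its foot: upright round amber jar with metal lid, 42 mm across, 80 mm high, 75 g; stands on the table beside the clamp, to be put in the empty pocket
- jar3: the spare jar again; origin at its foot
- sauce: bystander, to be left alone: tall green bottle, 58 mm across and 190 mm high. Origin at its underside
- tape: bystander, to be left alone: roll of clear tape lying flat, 90 mm across. Origin at its underside
- brush: bystander, to be left alone: scrubbing brush lying down. Origin at its underside
- ladle: bystander, to be left alone: spoon lying down. Origin at its underside
- cup: bystander, to be left alone: white cup, 72 mm across, 80 mm high. Origin at its underside
- whelk: bystander, to be left alone: pointed empty shell, 60 mm across, 62 mm high. Origin at its underside
There are look-alikes about, which are no part of the job. What is shaped like the jar3 but pink or yellow is not meant. Leave any purple or yellow look-alike of the part that bears jar2_mid alone.

How it is judged:
On the way, in this order (a step that is already met when the one before it is completed fails the run):
1. the spare jar stands in the empty pocket, let go, with all three jars in place ((horizontal distance between jar1_mid and pocket1 below 0.008 m or horizontal distance between jar1_mid and pocket2 below 0.008 m or horizontal distance between jar1_mid and pocket3 below 0.008 m) and z of jar1_mid in the frame of carrier between 0.041 and 0.049 m and angle between each of jar1_mid, jar2_mid, jar3_mid's own z axis and vertical below 0.12 rad and (horizontal distance between jar2_mid and pocket1 below 0.008 m or horizontal distance between jar2_mid and pocket2 below 0.008 m or horizontal distance between jar2_mid and pocket3 below 0.008 m) and z of jar2_mid in the frame of carrier between 0.041 and 0.049 m and (horizontal distance between jar3_mid and pocket1 below 0.008 m or horizontal distance between jar3_mid and pocket2 below 0.008 m or horizontal distance between jar3_mid and pocket3 below 0.008 m) and z of jar3_mid in the frame of carrier between 0.041 and 0.049 m and not (contact force between the fingers and jar3 above 0.2 N)), for 0.2 s.
2. the carrier is gripped between the jaws with the pad about half-way in, the fingers on the trigger ((horizontal distance between jar1_mid and pocket1 below 0.008 m or horizontal distance between jar1_mid and pocket2 below 0.008 m or horizontal distance between jar1_mid and pocket3 below 0.008 m) and z of jar1_mid in the frame of carrier between 0.041 and 0.049 m and angle between each of jar1_mid, jar2_mid, jar3_mid's own z axis and vertical below 0.12 rad and (horizontal distance between jar2_mid and pocket1 below 0.008 m or horizontal distance between jar2_mid and pocket2 below 0.008 m or horizontal distance between jar2_mid and pocket3 below 0.008 m) and z of jar2_mid in the frame of carrier between 0.041 and 0.049 m and (horizontal distance between jar3_mid and pocket1 below 0.008 m or horizontal distance between jar3_mid and pocket2 below 0.008 m or horizontal distance between jar3_mid and pocket3 below 0.008 m) and z of jar3_mid in the frame of carrier between 0.041 and 0.049 m and value of joint pad between 0.00375 and 0.01125 m and contact force between anvil and carrier above 0.3 N and contact force between the fingers and trigger_plate above 1 N), for 0.3 s.
At the end, for the whole second after the job is handed in: Finishes holding: fingers on the trigger (over 1 N), pad pushed in 3.75 to 11.25 of its 15 mm, carrier at rest and pressed on the fixed jaw (over 0.3 N); all three jars upright (7 degrees) on the pocket floors, within 8 mm of the pocket centres, spare not touched by the fingers (all of step 2 and not (contact force between the fingers and jar3 above 0.2 N) and linear speed of carrier below 0.01 m/s); the arm keeps its last pose, push and grip.
It fails at once if the carrier is crushed: the pad is pushed in more than 13.5 mm (value of joint pad above 0.0135 m).
It fails at once if a jar is knocked over (angle between any of jar1_mid, jar2_mid, jar3_mid's own z axis and vertical above 0.7 rad).
It fails at once if a bystander is moved by more than 40 mm (distance of any of sauce, tape, brush, ladle, cup, whelk from where it was at the start of the episode above 0.04 m).
It also fails if it takes over 72 s, if anything falls off the work surface, if the arm or the gripper's body presses on something with over 40 N, if the wrist force passes 120 N, or if a joint passes its speed limit or range.

## Robot

A 6-joint arm with a two-finger parallel gripper is mounted at the origin on the work surface. World frame = base frame: x ahead of the robot, y to its left, z up, the work surface at z = 0. Lengths are in m, angles in rad, forces in N, time in s.
With the tool pointing down it reaches from about 0.375 to 0.9 m from the base axis. Payload 3.1 kg.
Tool frame: the origin (TCP) lies at the centre of the arm's flange, where the gripper is bolted on; the fingertips stand 182 mm ahead of it and the grasp point (between the pads) lies 164 mm ahead of it; z points along the fingers, x is the direction in which the jaws open and shut, and the axes are right-handed (so a half turn about z gives the same grasp; the last joint's range is limited). The gripper opens to 87 mm and grips with 3 to 60 N. Pads are 19 mm wide; open, the fingers measure 117 mm over their backs; the gripper's body (75 mm by 190 mm) begins 51 mm behind the grasp point.
Start: joints at [1.107, 0.527, 1.433, -0, 1.181, -0.178], TCP at [0.176, 0.6, 0.405] pointing down, gripper open.
Joint ranges: [-3.08, 3.08], [-0.75, 2.2], [0.22, 2.44], [-1.43, 4.57], [0, 2.65], [-2.85, 2.85]. Speed limits (rad/s): [2.79, 2.79, 3.14, 3.14, 3.14, 3.14].

## Interface

Orientations are given as a unit quaternion [x, y, z, w].
In Python, from rig import status, eyes, robot gives the robot as it stands. The module is installed in compiled form; this text tells all that it offers.
- The arm moves only by the tool step_arm, never from a script. Its argument "steps" is a list of rows, each a list of 7 numbers: the closure, from -1 (fully open) to 1 (shut), so that 0 is half open, then the shift along the tool's x, y, z each as a share of 0.025 m, from -1 to 1, then the turn, a rotation vector about the tool's x, y, z each as a share of 8 degrees, from -1 to 1. In form: [[jaw, dx, dy, dz, rx, ry, rz], ...]. A call has exactly 10 rows; each row shifts and turns the commanded pose from where the row before left it, along the tool's axes as they then stand; what a row does not reach is not made up. A row lasts 1/10 s, in which the tool goes at most 50 mm and 8.59 degrees, less where a joint would pass 70% of its speed; a pose out of reach is approached as far as the arm can. A call with a number of a shift or a turn outside -1 to 1 is refused whole. A call with a gripper value outside its range is refused whole. The fingers move at their own pace and stop on an object; "squeeze" is the grip in N (left out, the last holds). Time passes only in rows, so rows that do not move let the fingers close, or fill a call up. It gives the time, the measured TCP pose, the force and the opening at its end, in the units of the state.
- status.get_obs(): the state, without advancing time (a new reading comes with each control period).
- eyes.camera(name): name is "side" or "top" or "wrist"; returns (picture, depth): 480x640x3 uint8, red, green, blue; 480x640 float32, m along the optical axis (not along the pixel's ray), 0 where there is no reading.
- eyes.camera_info(name): a dict with "K" (3x3 intrinsics, pixels), "R" (3x3) and "t" (3): a world point X has camera coordinates R X + t. Camera axes: x right, y down, z forward; pixel columns grow to the right and rows downward; lengths in m; the calibration is good to about 2 mm. A picture is of the moment at which its call begins: read the wrist's pose just before it. camera_info takes no time and is no camera call; for the wrist camera it gives the pose at the moment of the call.
- robot.hand_in(): hands the job in, once; it reports no verdict.
The state is a dict: "time": time; "q": joint angles; "joint_velocities": joint speeds; "joint_torque": joint torques, N m; "position": TCP position; "tool_rot": TCP orientation; "ft_force": force on the tool from outside, world axes, zero at the start; "moment": the same for the moment, N m; "grip_width": finger opening in m.
Only numpy, scipy, OpenCV 4.12 (cv2) and the standard library are available. Lean on these libraries where they do the work, as an engineer would, in place of code of your own. Each camera call takes 0.05 s, during which the arm holds its last target.

## Working session

There is one attempt and no reset: what is moved stays moved. The work goes in short steps, Python scripts to look and compute and a tool call to move; the robot and the scene stay as the last step left them, time stands still between calls to the robot, and variables do not carry over. Pictures are saved under pics/ and viewed, and the job is handed in when it is done.

Besides the shell and the picture viewer there is one more tool, called after "Call:" as name(argument=value, ...), one argument or row to a line, values as JSON. step_arm: Moves the arm, as the interface text tells. Its arguments: {"type":"object","properties":{"steps":{"type":"array"},"squeeze":{"type":"number"}},"required":["steps"]}

```bash
mkdir -p pics; cat > h.py <<'E'
import numpy as np, cv2
from rig import status, eyes, robot
def snap(n,f):
    im,d=eyes.camera(n); info=eyes.camera_info(n)
    cv2.imwrite(f'pics/{f}.png',im[:,:,::-1]); np.savez(f'pics/{f}.npz',im=im,d=d,**{k:np.array(info[k]) for k in 'KRt'})
    return im,d
def load(f): 
    return np.load(f'pics/{f}.npz')
def plane(z,u,v,h):
    K,R,t=z['K'],z['R'],z['t']; C=-R.T@t; r=R.T@np.linalg.solve(K,[u,v,1.]); return C+r*(h-C[2])/r[2]
def dep(z,u,v):
    K,R,t=z['K'],z['R'],z['t']; d=z['d'][int(v),int(u)]; return R.T@(np.linalg.solve(K,[u,v,1.])*d-t)
def proj(z,X):
    p=z['K']@(z['R']@np.array(X)+z['t']); return p[:2]/p[2]
E
python3 - <<'E'
from h import *
o=status.get_obs(); print({k:np.round(v,3) for k,v in o.items()})
snap('top','top0'); snap('side','side0'); snap('wrist','wr0')
for n in ['top','side','wrist']:
    i=eyes.camera_info(n); print(n,np.round(i['K'],1).tolist(),np.round(-np.array(i['R']).T@i['t'],3),np.round(i['R'],3).tolist())
E
```

```text
{'time': np.float64(0.0), 'q': array([ 1.107,  0.528,  1.434, -0.   ,  1.181, -0.179]), 'joint_velocities': array([-0.002, -0.001, -0.001, -0.002, -0.001,  0.001]), 'joint_torque': array([ 1.0000e-03, -4.4005e+01, -1.7659e+01,  6.3000e-02,  5.8000e-02,
       -0.0000e+00]), 'position': array([0.176, 0.599, 0.404]), 'tool_rot': array([ 0.801,  0.599, -0.001,  0.   ]), 'ft_force': array([ 0.351, -0.612,  0.98 ]), 'moment': array([-0.017, -0.012, -0.02 ]), 'grip_width': np.float64(0.087)}
top [[509.3, 0.0, 325.1], [0.0, 509.3, 239.6], [0.0, 0.0, 1.0]] [0.386 0.015 1.311] [[-0.026, -1.0, 0.007], [-0.995, 0.025, -0.098], [0.098, -0.01, -0.995]]
side [[491.0, 0.0, 322.1], [0.0, 491.0, 242.4], [0.0, 0.0, 1.0]] [ 0.428 -0.829  0.774] [[0.997, -0.081, -0.006], [-0.057, -0.644, -0.763], [0.058, 0.761, -0.646]]
wrist [[378.9, 0.0, 324.8], [0.0, 378.9, 238.5], [0.0, 0.0, 1.0]] [0.108 0.621 0.383] [[0.281, 0.96, -0.002], [0.926, -0.271, 0.262], [0.251, -0.075, -0.965]]
```

View pics/top0.png

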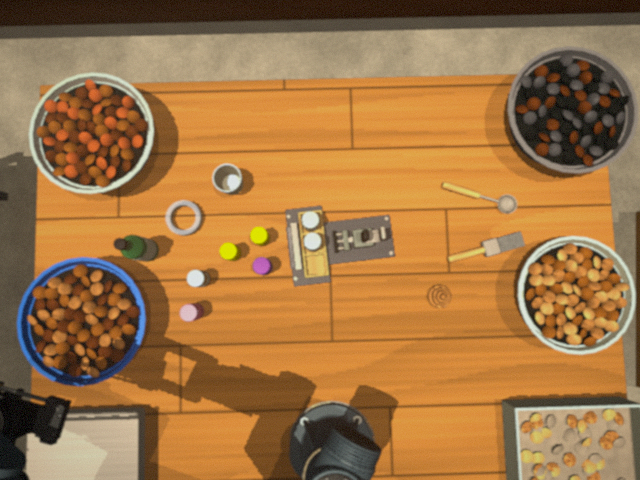

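View pics/side0.png

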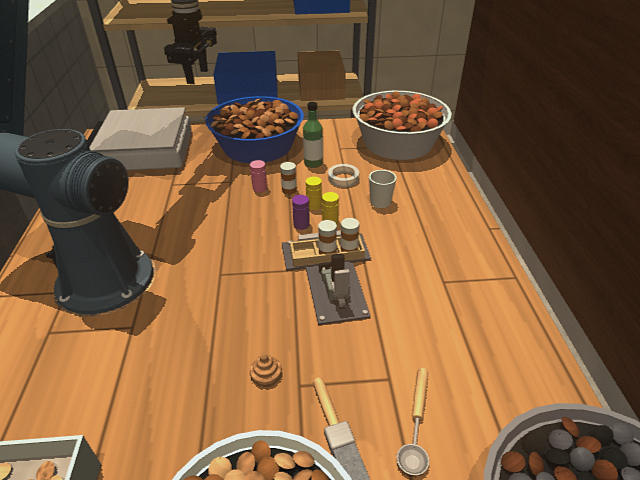

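View pics/wr0.png

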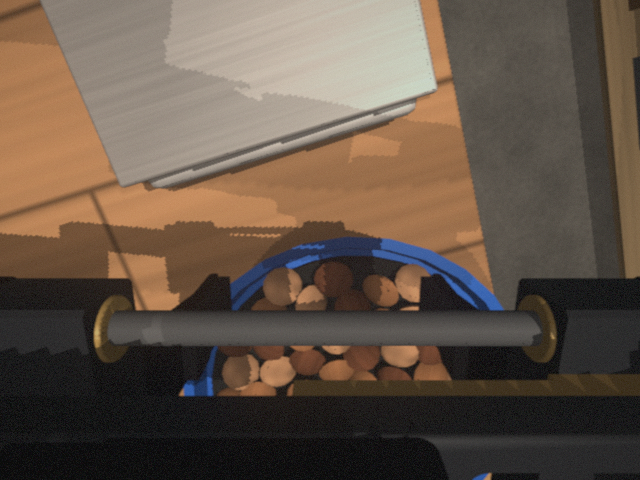

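The top view shows the spare jar with a white lid at (196,278). The carrier is at (310,245), with its empty pocket at (314,266). The trigger end is towards the right, at about (380,237). I'll zoom in next.

```bash
python3 - <<'E'
from h import *
a=load('top0')['im'][190:300,270:405,::-1]; cv2.imwrite('pics/t0z.png',cv2.resize(a,None,fx=5.5,fy=5.5,interpolation=cv2.INTER_CUBIC))
a=load('side0')['im'][205:330,270:385,::-1]; cv2.imwrite('pics/s0z.png',cv2.resize(a,None,fx=4.8,fy=4.8,interpolation=cv2.INTER_CUBIC))
z=load('top0');s=load('side0')
print('spare top',plane(z,196.5,278.5,.08), dep(z,196,278))
for p in [(162,0)]: pass
print('side->',plane(s,289,167,.08),dep(s,289,167))
for n,uv in dict(sauce=(122,243),pink=(188,312),y1=(228,251),y2=(260,235),pur=(262,266),cup=(227,178)).items(): print(n,plane(z,*uv,.08),dep(z,*uv))
E
```

```text
spare top [0.42163941 0.31492262 0.08      ] [0.42276734 0.31527078 0.08348107]
side-> [0.42667352 0.30767618 0.08      ] [0.4266705  0.3103655  0.07835703]
sauce [0.51193438 0.4947673  0.08      ] [0.50067288 0.45171358 0.19046961]
pink [0.34226631 0.3352662  0.08      ] [0.34226162 0.33530023 0.07986919]
y1 [0.48609257 0.2387984  0.08      ] [0.48581312 0.23817088 0.08345229]
y2 [0.52311072 0.16094489 0.08      ] [0.5229603  0.16078431 0.08135487]
pur [0.44772375 0.15710671 0.08      ] [0.44770776 0.15706965 0.08032111]
cup [0.66583667 0.24000716 0.08      ] [0.68381111 0.25447905 0.00081096]
```

View pics/t0z.png

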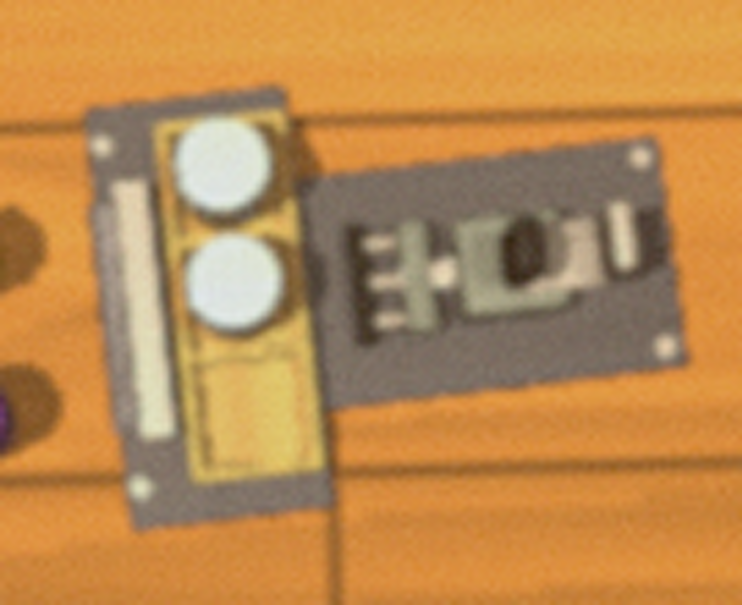

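View pics/s0z.png

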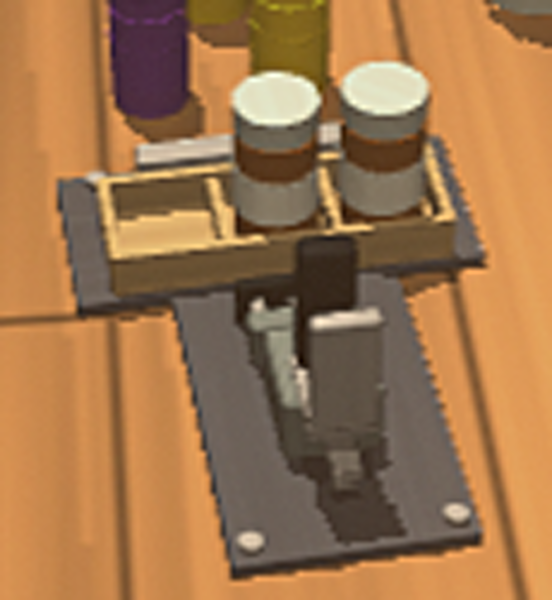

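The two views show an empty near-side pocket and the spare jar. Next I'll measure the clamp frame.

```bash
python3 - <<'E'
from h import *
z=load('top0');s=load('side0')
T=lambda u,v,h: plane(z,270+u/5.5-.4,190+v/5.5-.4,h)
S=lambda u,v,h: plane(s,270+u/4.8-.4,205+v/4.8-.4,h)
cc=[T(153,124,.032),T(287,107,.032),T(328,470,.032),T(190,483,.032)]
print('carrier top',np.round(cc,4).tolist(),np.mean(cc,0))
e=(cc[0]+cc[1]-cc[2]-cc[3]);print('row ang',np.degrees(np.arctan2(e[1],e[0])))
pl=[T(658,140,.008),T(688,362,.008)];d=pl[0]-pl[1];print('plate edge',pl,np.degrees(np.arctan2(d[1],d[0])),'len',np.linalg.norm(d))
print('post top',T(525,247,.115),'trig top',T(624,237,.111))
print('pocket floor',T(250,415,.013))
print('side: post top',S(327,245,.115),'trig top',S(347,320,.111),'pl',S(235,575,.008),S(482,540,.008))
# lids
for q,zz,h in (('top0',z,.08),('side0',s,.08)):
    im=zz['im'];hsv=cv2.cvtColor(im,cv2.COLOR_RGB2HSV)
    m=((hsv[...,1]<50)&(hsv[...,2]>170)).astype(np.uint8)
    n,l,st,c=cv2.connectedComponentsWithStats(m)
    for i in range(1,n):
        if 40<st[i,4]<900 and 150<c[i,0]<380: print(q,st[i],c[i],plane(zz,*c[i],.08)[:2],plane(zz,*c[i],.093)[:2])
E
```

```text
carrier top [[0.5844, 0.0711, 0.032], [0.5908, 0.0091, 0.032], [0.4232, -0.0054, 0.032], [0.4189, 0.0576, 0.032]] [0.50429431 0.03312482 0.032     ]
row ang 4.801566940257005
plate edge [array([ 0.57466678, -0.16491181,  0.008     ]), array([ 0.46984178, -0.17493765,  0.008     ])] 5.463352896396651 len 0.10530336722113073
post top [ 0.51422497 -0.09118296  0.115     ] trig top [ 0.51792702 -0.13440036  0.111     ]
pocket floor [0.45005009 0.02979136 0.013     ]
side: post top [ 0.51461295 -0.09628425  0.115     ] trig top [ 0.51844923 -0.13809291  0.111     ] pl [ 0.46837539 -0.18089527  0.008     ] [ 0.57470817 -0.17071115  0.008     ]
top0 [213 164  28  28 260] [230.48846154 180.10769231] [0.66037086 0.23149728] [0.65747783 0.2292114 ]
top0 [166 201  34  34 324] [182.77469136 217.28703704] [0.57114618 0.34813716] [0.56919554 0.34461933]
top0 [302 211  17  17 227] [309.75330396 219.27312775] [0.55865576 0.03930453] [0.55683705 0.03904858]
top0 [304 233  17  16 226] [311.9380531  240.60176991] [0.50630127 0.03518754] [0.50503552 0.03497507]
top0 [293 244   8  25 114] [296.71052632 2
[... 626 characters left out ...]
5263158] [0.5585177  0.05166954] [0.55607283 0.03518406]
side0 [319 220  18  11 153] [327.16993464 225.2875817 ] [0.50611214 0.04801953] [0.50464857 0.0316024 ]
side0 [325 422  29  19  46] [341.         428.04347826] [ 0.48317389 -0.4467327 ] [ 0.48213984 -0.45388563]
side0 [329 434  20  12 108] [336.26851852 439.88888889] [ 0.47411753 -0.46483053] [ 0.47325306 -0.47164458]
side0 [269 445  29   8  68] [283.02941176 448.19117647] [ 0.39513245 -0.47097856] [ 0.39574697 -0.47767748]
side0 [222 447  30  10  65] [237.18461538 451.04615385] [ 0.32837676 -0.46968945] [ 0.33024128 -0.47641251]
side0 [314 460  21  20  86] [324.44186047 470.13953488] [ 0.45285888 -0.50806538] [ 0.45239248 -0.51406985]
```

Call:
step_arm(
  steps=[
    [-1,0,0,0,0,0,-0.9],
    [-1,0,0,0,0,0,-0.9],
    [-1,0,0,0,0,0,-0.9],
    [-1,-1,0.73,0.14,0,0,0],
    [-1,-1,0.73,0.14,0,0,0],
    [-1,-1,0.73,0.14,0,0,0],
    [-1,-1,0.73,0.14,0,0,0],
    [-1,-1,0.73,0.14,0,0,0],
    [-1,-1,0.73,0.14,0,0,0],
    [-1,-1,0.73,0.14,0,0,0],
  ],
)

```text
time: 1.15
position: [0.3199, 0.4359, 0.3799]
tool_rot: [0.674, 0.739, -0.0, -0.0]
ft_force: [0.4, -0.2, -0.1]
grip_width: 0.0867
```

Call:
step_arm(
  steps=[
    [-1,-1,0.73,0.14,0,0,0],
    [-1,-1,0.73,0.14,0,0,0],
    [-1,-1,0.73,0.14,0,0,0],
    [-1,-1,0.73,0.14,0,0,0],
    [-1,-1,0.73,0.14,0,0,0],
    [-1,0,0,0,0,0,0],
    [-1,0,0,0,0,0,0],
    [-1,0,0,0,0,0,0],
    [-1,0,0,0,0,0,0],
    [-1,0,0,0,0,0,0],
  ],
)

```text
time: 2.15
position: [0.4209, 0.3216, 0.3629]
tool_rot: [0.674, 0.739, 0.0, -0.0]
ft_force: [0.4, 0.1, -0.1]
grip_width: 0.0874
```

```bash
python3 - <<'E'
from h import *
o=status.get_obs(); print(o['time'],o['position'],o['tool_rot'])
snap('wrist','wr1')
E
```

```text
2.15 [0.42086587 0.3215501  0.36286554] [ 6.73550409e-01  7.39141288e-01  4.09648986e-05 -3.17549291e-05]
```

View pics/wr1.png

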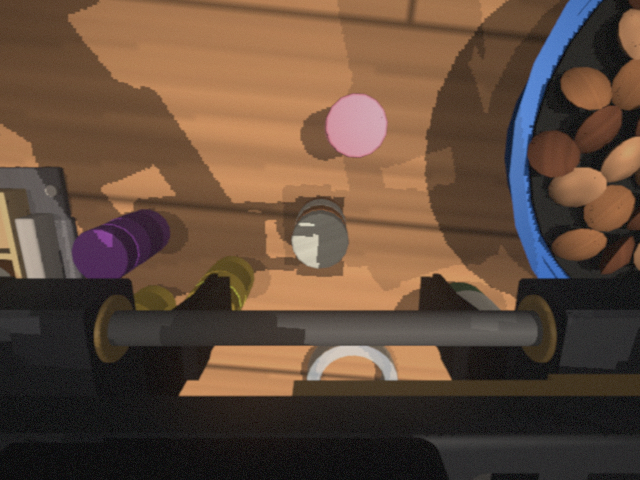

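The wrist view shows the spare jar's lid centred at about (320,240). The fingers are at x 230 and 420. Pink is at (356,125).

```bash
python3 - <<'E'
from h import *
z=load('wr1')
im=z['im'][195:285,270:370,::-1]; cv2.imwrite('pics/w1z.png',cv2.resize(im,None,fx=6,fy=6,interpolation=cv2.INTER_CUBIC))
d=z['d'];ys,xs=np.mgrid[195:290,270:372]
P=np.array([dep(z,u,v) for u,v in zip(xs.ravel(),ys.ravel())])
m=(P[:,2]>.072)&(P[:,2]<.09)
q=P[m]; print(m.sum(),q.min(0),q.max(0),np.median(q,0))
c,r=cv2.minEnclosingCircle((q[:,:2]*1000).astype(np.float32)); print('lid',c,r,'pix',xs.ravel()[m].mean(),ys.ravel()[m].mean())
for n,u,v in (('t',195.05,277.97),): print(plane(load('top0'),u,v,.08))
for p in ((.423,.317,.08),): print(proj(z,p))
E
```

```text
2524 [0.40286713 0.29816452 0.07203712] [0.44420678 0.33975314 0.08123819] [0.42254278 0.31885405 0.07922775]
lid (423.80645751953125, 319.16253662109375) 21.007843017578125 pix 319.45998415213944 239.60618066561014
[0.42300045 0.31840331 0.08      ]
[316.82496697 240.26080304]
```

View pics/w1z.png

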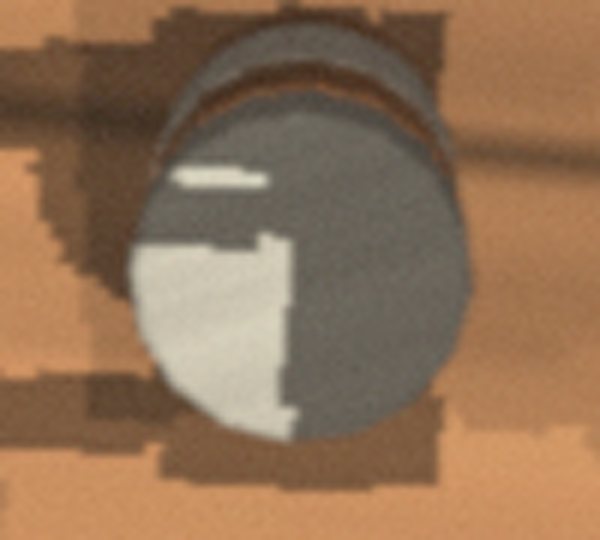

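Call:
step_arm(
  steps=[
    [-1,-0.11,0.1,0.96,0,0,0],
    [-1,0,0,0.96,0,0,0],
    [-1,0,0,0.96,0,0,0],
    [-1,0,0,0.96,0,0,0],
    [-1,0,0,0.96,0,0,0],
    [-1,0,0,0.96,0,0,0],
    [-1,0,0,0,0,0,0],
    [-1,0,0,0,0,0,0],
    [0.2,0,0,0,0,0,0],
    [1,0,0,0,0,0,0],
  ],
  squeeze=10,
)

```text
time: 3.2
position: [0.4247, 0.3186, 0.2201]
tool_rot: [0.674, 0.739, 0.001, 0.001]
ft_force: [-0.1, 0.3, -0.2]
grip_width: 0.0779
```

Call:
step_arm(
  steps=[
    [1,0,0,0,0,0,0],
    [1,0,0,0,0,0,0],
    [1,0,0,0,0,0,0],
    [1,0,0,-0.5,0,0,0],
    [1,0,0,-1,0,0,0],
    [1,0,0,-1,0,0,0],
    [1,0,0,-1,0,0,0],
    [1,0,0,-0.7,0,0,0],
    [1,0,0,0,0,0,0],
    [1,0,0,0,0,0,0],
  ],
)

```text
time: 4.2
position: [0.4241, 0.3182, 0.3241]
tool_rot: [0.674, 0.739, 0.0, 0.0]
ft_force: [0.3, 0.5, -0.6]
grip_width: 0.042
```

```bash
python3 - <<'E'
from h import *
o=status.get_obs(); print(o['time'],o['position'],o['tool_rot'],o['grip_width'],o['ft_force'])
snap('wrist','wr2');snap('side','side2')
E
```

```text
4.2 [0.424089   0.31819895 0.32413782] [6.74149423e-01 7.38594905e-01 3.20465095e-04 1.37929017e-04] 0.04199402783037182 [ 0.31025665  0.51606019 -0.59652332]
```

View pics/wr2.png

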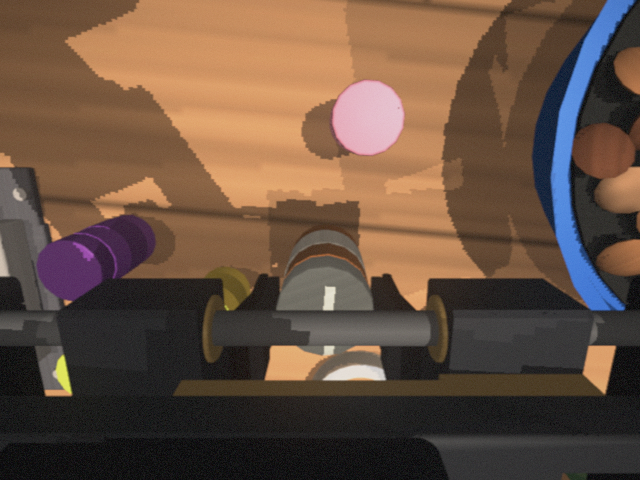

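View pics/side2.png

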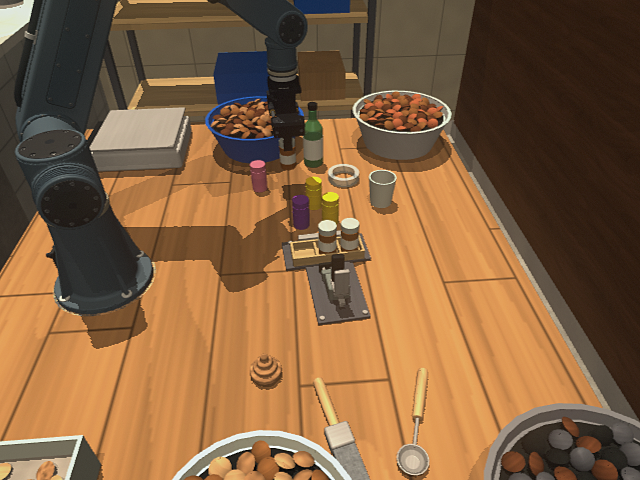

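The jar is held, with a grip width of 42 mm. I'll carry it past the clamp to get a wrist view of the empty pocket.

Call:
step_arm(
  steps=[
    [1,-0.96,0.3,-0.24,0,0,0],
    [1,-0.96,0.3,-0.24,0,0,0],
    [1,-0.96,0.3,-0.24,0,0,0],
    [1,-0.96,0.3,-0.24,0,0,0],
    [1,-0.96,0.3,-0.24,0,0,0],
    [1,-0.96,0.3,-0.24,0,0,0],
    [1,-0.96,0.3,0,0,0,0],
    [1,-0.96,0.3,0,0,0,0],
    [1,-0.96,0.3,0,0,0,0],
    [1,-0.96,0.3,0,0,0,0],
  ],
)

```text
time: 5.3
position: [0.5208, 0.0851, 0.3583]
tool_rot: [0.674, 0.739, -0.001, -0.001]
ft_force: [0.5, -0.4, -0.9]
grip_width: 0.0416
```

Call:
step_arm(
  steps=[
    [1,-0.96,0.3,0,0,0,0],
    [1,-0.96,0.3,0,0,0,0],
    [1,0,0,0,0,0,0],
    [1,0,0,0,0,0,0],
    [1,0,0,0,0,0,0],
    [1,0,0,0,0,0,0],
    [1,0,0,0,0,0,0],
    [1,0,0,0,0,0,0],
    [1,0,0,0,0,0,0],
    [1,0,0,0,0,0,0],
  ],
)

```text
time: 6.3
position: [0.5401, 0.0399, 0.3598]
tool_rot: [0.674, 0.739, 0.0, 0.0]
ft_force: [0.4, -0.5, 1.2]
grip_width: 0.0414
```

```bash
python3 - <<'E'
from h import *
o=status.get_obs(); print(o['time'],o['position'],o['tool_rot'],o['grip_width'],o['ft_force'])
snap('wrist','wr3')
E
```

```text
6.3 [0.54013465 0.03989685 0.35984839] [6.74021542e-01 7.38711683e-01 5.42111338e-05 8.58349576e-05] 0.04143148196573043 [ 0.39200188 -0.47613724  1.21921334]
```

View pics/wr3.png

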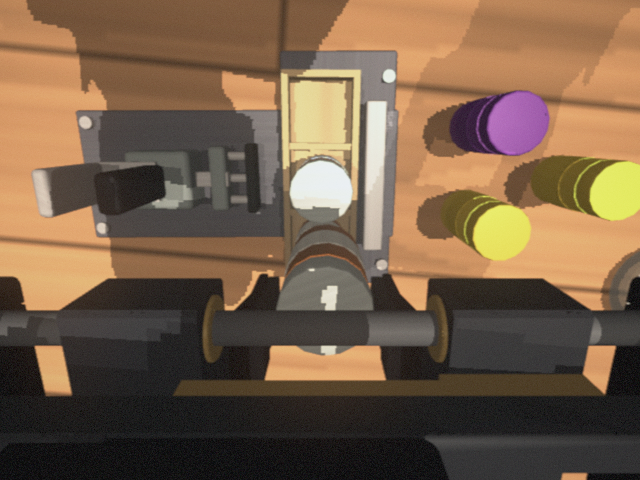

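The wrist view shows everything needed: the empty pocket at about (323,110), the pad at (252,178), the jaw block at (218,178) and the fixed jaw at (375,175).

```bash
python3 - <<'E'
from h import *
z=load('wr3')
im=z['im'][45:225,20:410,::-1]; cv2.imwrite('pics/w3z.png',cv2.resize(im,None,fx=2,fy=2,interpolation=cv2.INTER_CUBIC))
im=z['im'][60:160,270:410,::-1]; cv2.imwrite('pics/w3y.png',cv2.resize(im,None,fx=5.5,fy=5.5,interpolation=cv2.INTER_CUBIC))
for u,v in ((323,110),(285,120),(323,74),(375,150),(252,178),(218,178),(50,180),(120,180),(327,185)): print(u,v,np.round(dep(z,u,v),4))
E
```

```text
323 110 [0.4496 0.031  0.0137]
285 120 [0.4606 0.0023 0.0297]
323 74 [0.425  0.0288 0.0309]
375 150 [0.4767 0.0747 0.033 ]
252 178 [ 0.5077 -0.0211  0.0314]
218 178 [ 0.5102 -0.0483  0.032 ]
50 180 [ 0.5108 -0.1295  0.1076]
120 180 [ 0.5066 -0.0865  0.109 ]
327 185 [0.5002 0.0386 0.0926]
```

View pics/w3z.png

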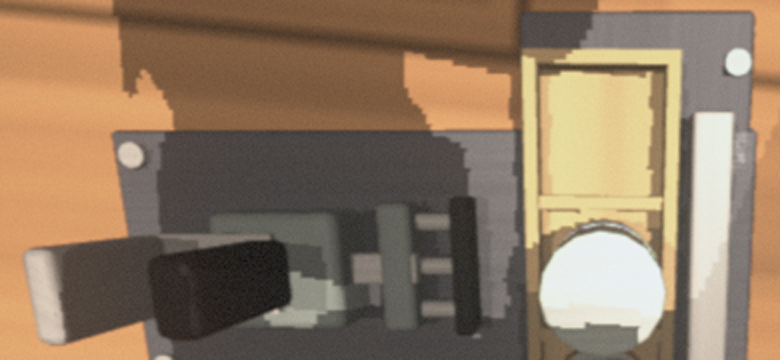

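View pics/w3y.png

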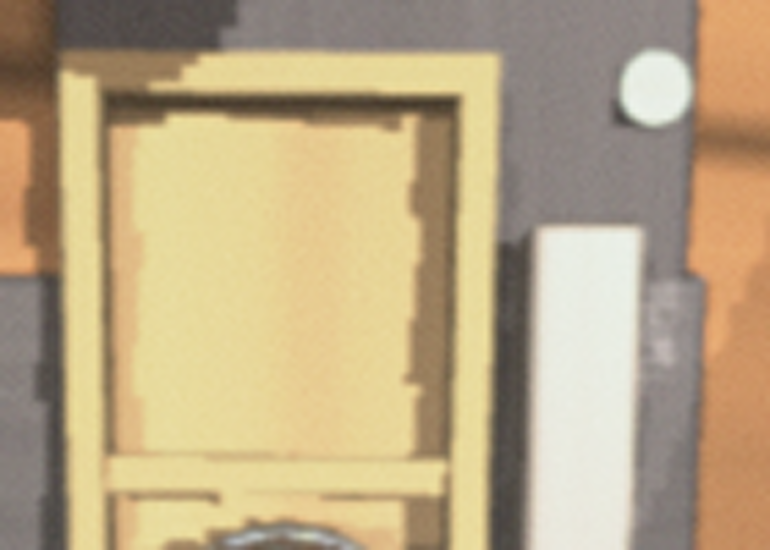

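```bash
cat >> h.py <<'E'
A=None
E
python3 - <<'E'
from h import *
z=load('wr3')
Y=lambda u,v,h: plane(z,270+u/5.5-.4,60+v/5.5-.4,h)[:2]
Z=lambda u,v,h: plane(z,20+u/2-.25,45+v/2-.25,h)[:2]
p=[Y(104,95,.032),Y(461,95,.032),Y(447,460,.032),Y(110,455,.032)]
print('pocket corners',np.round(p,4).tolist(),'centre',np.mean(p,0),[np.linalg.norm(p[i]-p[(i+1)%4]) for i in range(4)])
o=[Y(58,52,.032),Y(499,52,.032)];print('outer end',o,np.linalg.norm(o[0]-o[1]),np.degrees(np.arctan2(*(o[1]-o[0])[::-1])))
a,b=Z(115,131,.008),Z(520,131,.008);print('plate edge',a,b,np.degrees(np.arctan2(*(b-a)[::-1])))
c,d=Z(520,12,.008),Z(753,12,.008);print('wide',c,d,np.degrees(np.arctan2(*(d-c)[::-1])))
print('plate R corner',Z(753,12,.008),'edge',Z(755,350,.008))
print('post top L', Z(150,262,.115),Z(165,338,.115),'R',Z(183,258,.115),Z(190,338,.115))
print('trig top', Z(25,252,.111),Z(45,343,.111),Z(48,250,.111),Z(66,340,.111))
print('housing top',Z(210,215,.045),Z(338,213,.045),Z(347,327,.045))
print('pad L/R edge',Z(452,200,.032),Z(475,197,.032),Z(480,333,.032),'jaw R',Z(414,205,.032),Z(417,325,.032))
print('anvil L',Z(693,113,.034),Z(690,355,.034))
e=0.0
print('P top at floor', )
E
```

```text
pocket corners [[0.4295, 0.0032], [0.425, 0.0518], [0.4734, 0.0553], [0.4771, 0.0072]] centre [0.45124045 0.02938443] [np.float64(0.048858341576605666), np.float64(0.04846262965190379), np.float64(0.04816238783029678), np.float64(0.047763330431332816)]
outer end [array([ 0.42465168, -0.00341188]), array([0.41913122, 0.05638686])] 0.060053020857360626 95.27444247637548
plate edge [ 0.46815205 -0.172048  ] [ 0.45270153 -0.00476598] 95.27698943128826
wide [ 0.40769412 -0.00751384] [0.39914838 0.08507461] 95.27335330469722
plate R corner [0.39914838 0.08507461] edge [0.53575869 0.10543431]
post top L [ 0.50453001 -0.09794097] [ 0.52704784 -0.09494962] R [ 0.50246603 -0.0882355 ] [ 0.52635424 -0.0874501 ]
trig top [ 0.50559859 -0.13715767] [ 0.53304905 -0.13406399] [ 0.50437269 -0.1302805 ] [ 0.53150386 -0.12755009]
housing top [ 0.49553912 -0.115491  ] [ 0.49033405 -0.06719501] [ 0.53397058 -0.06374079]
pad L/R edge [ 0.4821146  -0.02699957] [ 0.48013645 -0.01803776] [ 0.53429152 -0.01351551] jaw R [ 0.48540842 -0.0418458 ] [ 0.53333528 -0.03944535]
anvil L [0.44149787 0.06335595] [0.53511366 0.07347208]
P top at floor
```

The wrist, top and text measurements agree: the pocket centre is at (0.4512, 0.0294) and the clamp axis is at 95.27°. I'll move the jar above the pocket.

Call:
step_arm(
  steps=[
    [1,-0.02,-0.9,0,0,0,0],
    [1,-0.02,-0.9,0,0,0,0],
    [1,-0.02,-0.9,0,0,0,0],
    [1,-0.03,-0.88,0,0,0,0],
    [1,0,0,0.4,0,0,0],
    [1,0,0,1,0,0,0],
    [1,0,0,1,0,0,0],
    [1,0,0,0.9,0,0,0],
    [1,0,0,0,0,0,0],
    [1,0,0,0,0,0,0],
  ],
)

```text
time: 7.35
position: [0.452, 0.0292, 0.2769]
tool_rot: [0.674, 0.739, -0.0, -0.0]
ft_force: [-0.4, 0.5, -0.6]
grip_width: 0.0414
```

```bash
python3 - <<'E'
from h import *
o=status.get_obs(); print(o['time'],o['position'],o['tool_rot'],o['grip_width'],o['ft_force'])
snap('wrist','wr4'); snap('side','side4')
z=load('wr4'); cv2.imwrite('pics/w4z.png',cv2.resize(z['im'][100:400,200:460,::-1],None,fx=2,fy=2))
z=load('side4'); cv2.imwrite('pics/s4z.png',cv2.resize(z['im'][150:330,230:400,::-1],None,fx=3.2,fy=3.2))
E
```

```text
7.35 [0.45200755 0.02924091 0.27690904] [ 6.74143121e-01  7.38600723e-01 -7.27690954e-05 -1.38829522e-04] 0.04138858882167949 [-0.42758303  0.47587333 -0.55836299]
```

View pics/w4z.png

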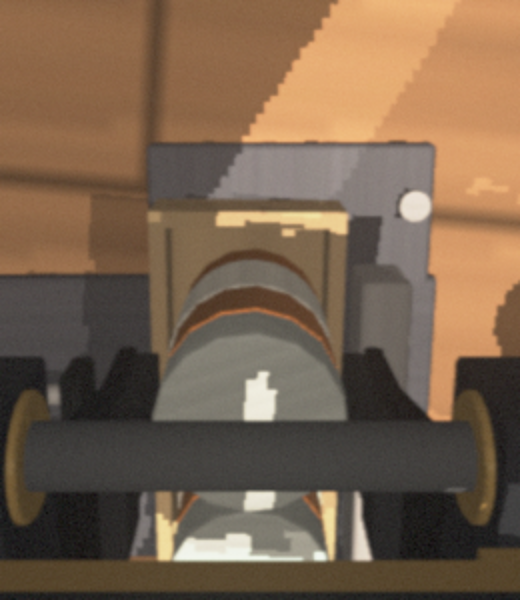

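View pics/s4z.png

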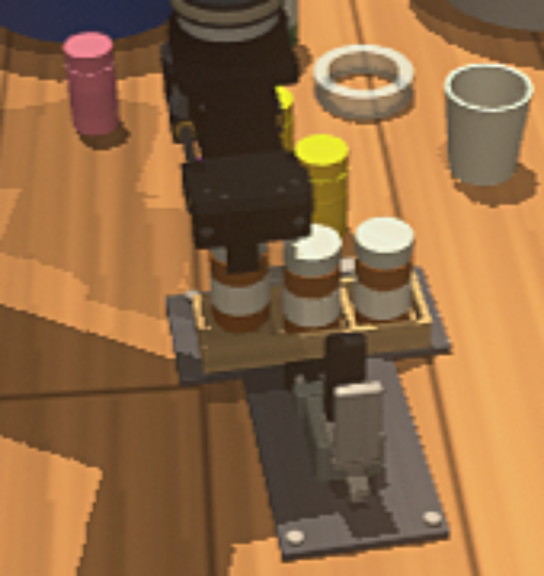

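Call:
step_arm(
  steps=[
    [1,0,-0.03,0.5,0,0,0],
    [1,0,0,0.5,0,0,0],
    [1,0,0,0.4,0,0,0],
    [1,0,0,0.25,0,0,0],
    [1,0,0,0.1,0,0,0],
    [1,0,0,0,0,0,0],
    [1,0,0,0,0,0,0],
    [1,0,0,0,0,0,0],
    [1,0,0,0,0,0,0],
    [1,0,0,0,0,0,0],
  ],
)

```text
time: 8.45
position: [0.4517, 0.0294, 0.2355]
tool_rot: [0.674, 0.738, 0.002, 0.002]
ft_force: [0.8, 2.0, 5.5]
grip_width: 0.0411
```

```bash
python3 - <<'E'
from h import *
o=status.get_obs(); print(o['time'],o['position'],o['tool_rot'],o['grip_width'],o['ft_force'])
snap('side','side5')
z=load('side5'); cv2.imwrite('pics/s5z.png',cv2.resize(z['im'][150:330,230:400,::-1],None,fx=3.2,fy=3.2))
E
```

```text
8.45 [0.45173885 0.0294413  0.23545874] [0.6743091  0.73844373 0.00178483 0.00221542] 0.04106290977627688 [0.75655799 2.00974331 5.47249571]
```

View pics/s5z.png

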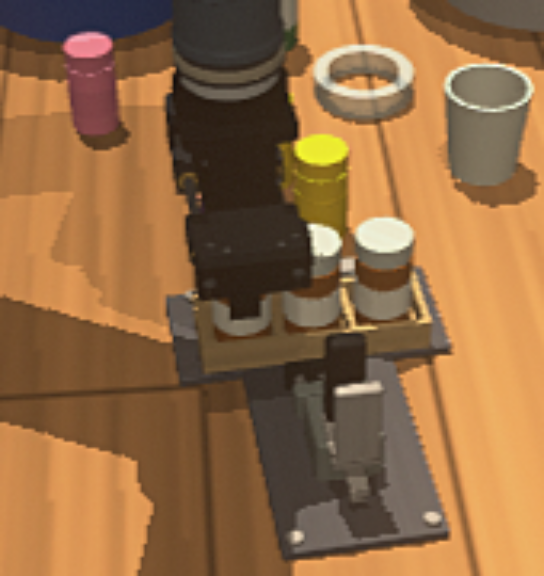

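The jar is on the floor, with 5.5 N of contact at the expected height. I'll release and go up.

Call:
step_arm(
  steps=[
    [1,0,0,-0.06,0,0,0],
    [0.02,0,0,0,0,0,0],
    [-0.3,0,0,0,0,0,0],
    [-0.6,0,0,0,0,0,0],
    [-0.6,0,0,0,0,0,0],
    [-0.6,0,0,-0.5,0,0,0],
    [-0.6,0,0,-1,0,0,0],
    [-0.6,0,0,-1,0,0,0],
    [-0.6,0,0,-1,0,0,0],
    [-0.6,0,0,-1,0,0,0],
  ],
)

```text
time: 9.5
position: [0.4502, 0.0293, 0.3483]
tool_rot: [0.674, 0.739, -0.0, -0.0]
ft_force: [0.6, -0.4, 0.7]
grip_width: 0.0693
```

```bash
python3 - <<'E'
from h import *
o=status.get_obs(); print(o['time'],o['position'],o['tool_rot'],o['grip_width'],o['ft_force'])
snap('side','side6');snap('top','top6')
z=load('side6'); cv2.imwrite('pics/s6z.png',cv2.resize(z['im'][150:330,230:400,::-1],None,fx=3.2,fy=3.2))
E
```

```text
9.5 [0.45019926 0.02926306 0.34828016] [ 6.74150009e-01  7.38594333e-01 -2.41362626e-04 -3.45084696e-04] 0.06928548003688344 [ 0.60848007 -0.41169019  0.65623413]
```

View pics/s6z.png

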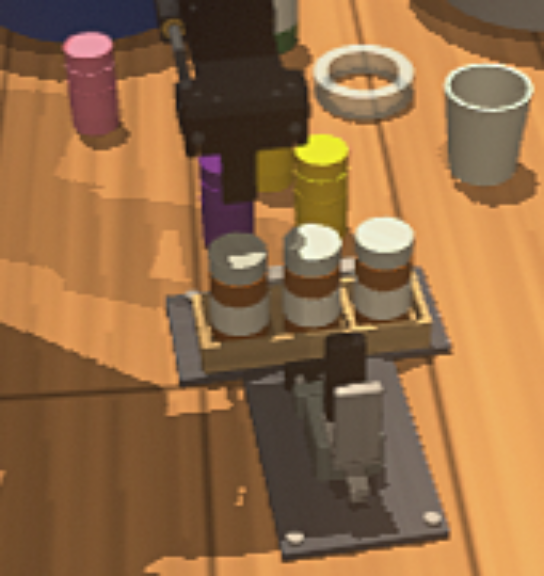

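The spare jar stands upright in the pocket. I'll move above the handle.

Call:
step_arm(
  steps=[
    [-1,-0.96,0.36,0,0,0,0],
    [-1,-0.96,0.36,0,0,0,0],
    [-1,-0.96,0.36,0,0,0,0],
    [-1,-0.96,0.36,0,0,0,0],
    [-1,-0.96,0.36,0,0,0,0],
    [-1,-0.95,0.36,0,0,0,0],
    [-1,0,0,0,0,0,0],
    [-1,0,0,0,0,0,0],
    [-1,0,0,0,0,0,0],
    [-1,0,0,0,0,0,0],
  ],
)

```text
time: 10.6
position: [0.5167, -0.1079, 0.3471]
tool_rot: [0.674, 0.739, -0.0, -0.001]
ft_force: [0.7, -0.0, -0.1]
grip_width: 0.0867
```

```bash
python3 - <<'E'
from h import *
o=status.get_obs(); print(o['time'],o['position'],o['tool_rot'],o['grip_width'],o['ft_force'])
snap('wrist','wr7')
E
```

```text
10.6 [ 0.5167026  -0.1079433   0.34708748] [ 6.73766710e-01  7.38943596e-01 -2.15518136e-04 -8.57655769e-04] 0.08667854923606606 [ 0.70524438 -0.04027113 -0.08271167]
```

View pics/wr7.png

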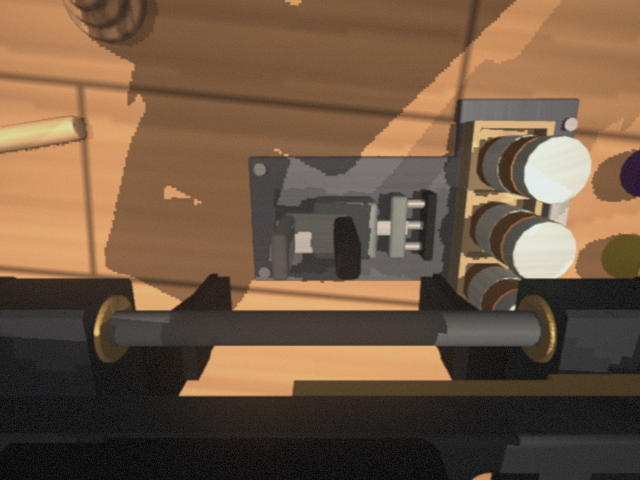

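```bash
python3 - <<'E'
from h import *
z=load('wr7')
im=z['im'][180:285,240:470,::-1]; cv2.imwrite('pics/w7z.png',cv2.resize(im,None,fx=3.4,fy=3.4,interpolation=cv2.INTER_CUBIC))
ux=np.array([-.0918,.9958]);ut=np.array([.9958,.0918]);O=np.array([.5129,-.0672])
for n,x,y,h in (('trig outer',-69,0,.111),('trig inner',-59,0,.111),('postL',-30,0,.115),('postR',-15,0,.115),('postR+',-15,13,.115),('postR-',-15,-13,.115)):
    w=O+ux*x/1e3-ut*y/1e3; print(n,(proj(z,[*w,h])-[240,180])*3.4)
E
```

```text
trig outer [122.23193842 266.80911162]
trig inner [179.08834497 266.86470022]
postL [344.9268395  274.24230555]
postR [431.67432415 274.32687945]
postR+ [433.97432878 201.79183479]
postR- [429.44331939 344.68588114]
```

View pics/w7z.png

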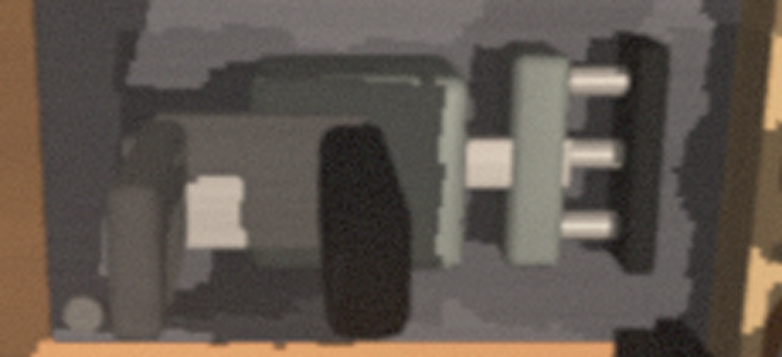

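In the close view the post and trigger sit about 3 mm further towards clamp -x than I predicted. I'll centre the gripper on the fully squeezed span (clamp x = -32) and descend.

Call:
step_arm(
  steps=[
    [-1,0.24,0,0.5,0,0,0],
    [-1,0,0,0.9,0,0,0],
    [-1,0,0,0.9,0,0,0],
    [-1,0,0,0.8,0,0,0],
    [-1,0,0,0.6,0,0,0],
    [-1,0,0,0.22,0,0,0],
    [-1,0,0,0,0,0,0],
    [-1,0,0,0,0,0,0],
    [-1,0,0,0,0,0,0],
    [-1,0,0,0,0,0,0],
  ],
  squeeze=20,
)

```text
time: 11.65
position: [0.5171, -0.1031, 0.2503]
tool_rot: [0.674, 0.739, 0.0, 0.001]
ft_force: [-0.1, 0.7, -0.6]
grip_width: 0.0871
```

```bash
python3 - <<'E'
from h import *
o=status.get_obs(); print(o['time'],o['position'],o['tool_rot'],o['grip_width'],o['ft_force'])
snap('wrist','wr8')
snap('side','side8')
z=load('side8'); cv2.imwrite('pics/s8z.png',cv2.resize(z['im'][150:330,230:400,::-1],None,fx=3.2,fy=3.2))
E
```

```text
11.65 [ 0.51706423 -0.10307183  0.25031974] [6.74113443e-01 7.38627321e-01 2.84103756e-04 8.16323792e-04] 0.08710158269623902 [-0.07865888  0.73309165 -0.61362497]
```

View pics/wr8.png

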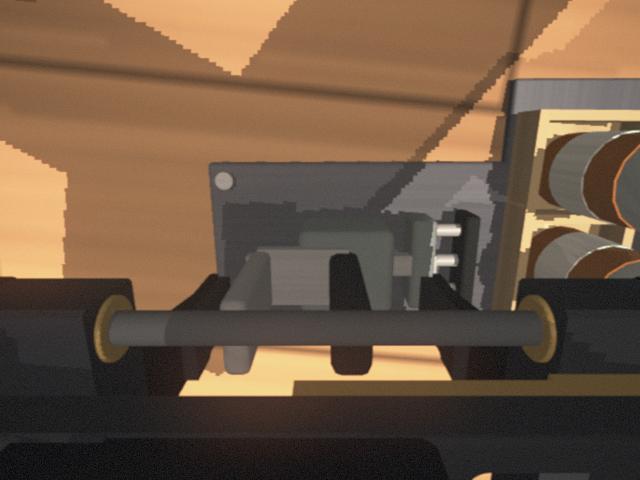

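View pics/s8z.png

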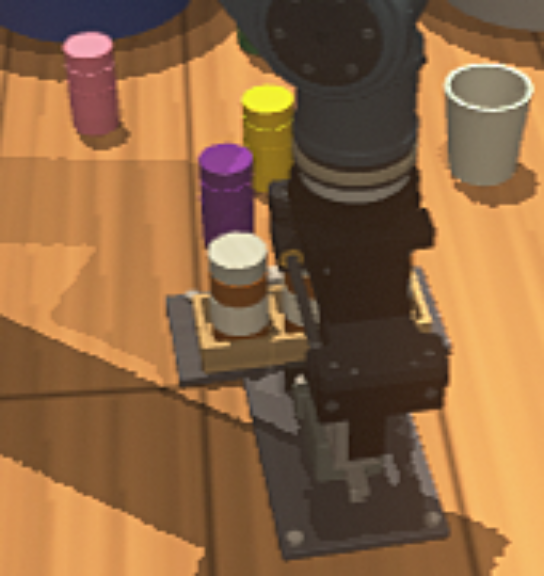

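The wrist view shows the trigger at x≈235 and the post at x≈350 between the open fingers. The jaw and pad rods at (447,245) stay visible. First squeeze.

Call:
step_arm(
  steps=[
    [-0.6,0,0,0,0,0,0],
    [-0.4,0,0,0,0,0,0],
    [-0.2,0,0,0,0,0,0],
    [0,0,0,0,0,0,0],
    [0.15,0,0,0,0,0,0],
    [0.25,0,0,0,0,0,0],
    [0.25,0,0,0,0,0,0],
    [0.25,0,0,0,0,0,0],
    [0.25,0,0,0,0,0,0],
    [0.25,0,0,0,0,0,0],
  ],
)

```text
time: 12.75
position: [0.5168, -0.103, 0.2496]
tool_rot: [0.674, 0.739, -0.0, 0.0]
ft_force: [-0.3, -2.6, 1.3]
grip_width: 0.0334
```

```bash
python3 - <<'E'
from h import *
o=status.get_obs(); print(o['time'],o['position'],o['tool_rot'],o['grip_width'],o['ft_force'])
snap('wrist','wr9')
E
```

```text
12.75 [ 0.51682479 -0.10304955  0.24957305] [ 6.73925407e-01  7.38799349e-01 -1.47335829e-04  2.13476374e-04] 0.03336253798872044 [-0.32416445 -2.55226004  1.31431563]
```

View pics/wr9.png

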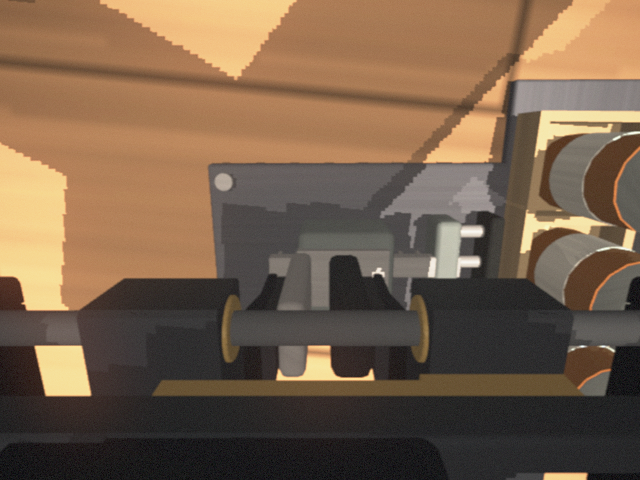

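```bash
cat > m.py <<'E'
import sys
from h import *
ux=np.array([-.0918,.9958])
def zoom(f):
    z=load(f); im=z['im'][195:280,390:520,::-1]; cv2.imwrite(f'pics/{f}z.png',cv2.resize(im,None,fx=6,fy=6,interpolation=cv2.INTER_CUBIC))
def s(f,u,v,h=.032):
    z=load(f); return float(plane(z,390+u/6-.4,195+v/6-.4,h)[:2]@ux)*1e3
if __name__=='__main__':
    for f in sys.argv[1:]: zoom(f)
E
python3 m.py wr8 wr9
```

```text
(no output)
```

View pics/wr8z.png

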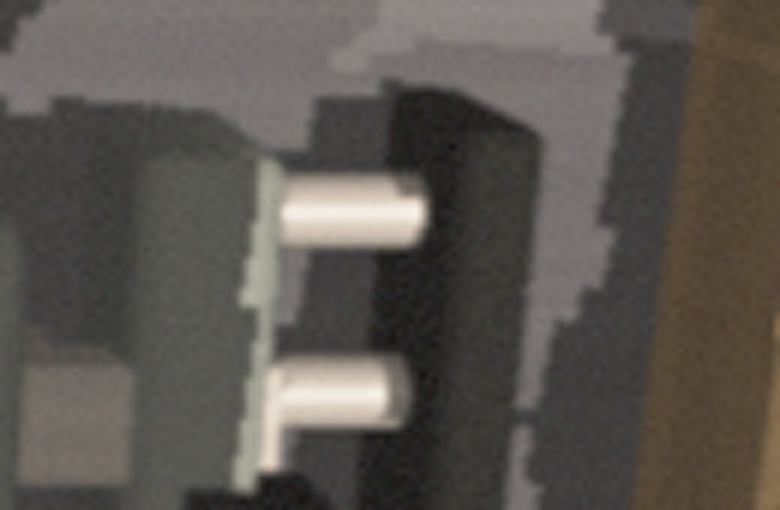

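View pics/wr9z.png

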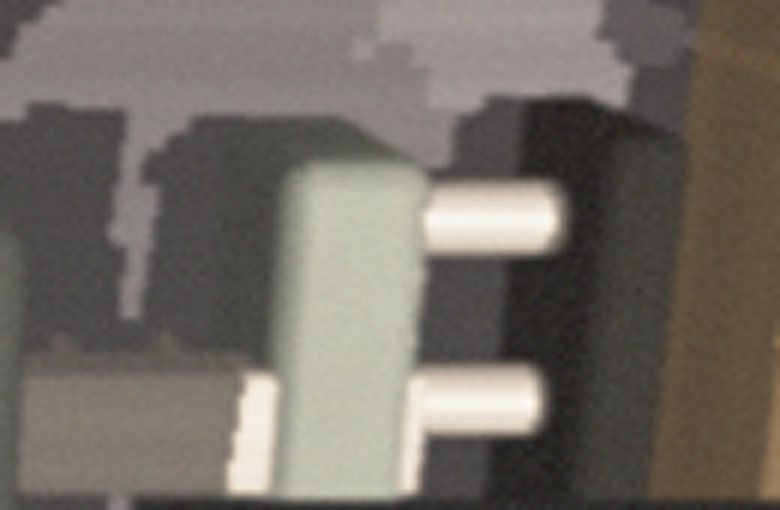

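The first squeeze advanced the jaw about 12.5 mm, and the pad-to-carrier gap is now about 7 mm. Even the most a second squeeze could advance, 20 mm, stays below crush (pad about 8 mm). I'll release and squeeze again.

Call:
step_arm(
  steps=[
    [0,0,0,0,0,0,0],
    [-0.4,0,0,0,0,0,0],
    [-0.7,0,0,0,0,0,0],
    [-1,0,0,0,0,0,0],
    [-1,0,0,0,0,0,0],
    [-1,0,0,0,0,0,0],
    [-1,0,0,0,0,0,0],
    [-1,0,0,0,0,0,0],
    [-0.8,0,0,0,0,0,0],
    [-0.7,0,0,0,0,0,0],
  ],
)

```text
time: 13.8
position: [0.5168, -0.1028, 0.2494]
tool_rot: [0.674, 0.739, 0.0, -0.0]
ft_force: [-0.1, -0.0, -0.5]
grip_width: 0.0779
```

```bash
python3 - <<'E'
from h import *
o=status.get_obs(); print(o['time'],o['position'],o['grip_width'],o['ft_force'])
snap('wrist','wr10')
E
python3 m.py wr10
```

```text
13.8 [ 0.51676507 -0.10282096  0.24939683] 0.07791835801436413 [-0.07872104 -0.02942141 -0.50572895]
```

View pics/wr10.png

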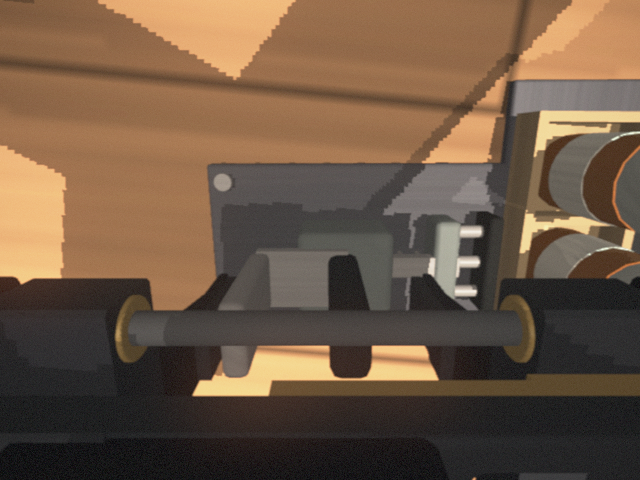

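Call:
step_arm(
  steps=[
    [-0.6,0,0,0,0,0,0],
    [-0.5,0,0,0,0,0,0],
    [-0.4,0,0,0,0,0,0],
    [-0.3,0,0,0,0,0,0],
    [-0.2,0,0,0,0,0,0],
    [-0.1,0,0,0,0,0,0],
    [-0.05,0,0,0,0,0,0],
    [-0.05,0,0,0,0,0,0],
    [-0.05,0,0,0,0,0,0],
    [-0.05,0,0,0,0,0,0],
  ],
)

```text
time: 14.85
position: [0.5169, -0.1039, 0.2495]
tool_rot: [0.674, 0.739, -0.001, 0.001]
ft_force: [-1.2, -6.7, -2.4]
grip_width: 0.0459
```

```bash
python3 - <<'E'
from h import *
o=status.get_obs(); print(o['time'],o['position'],o['grip_width'],o['ft_force'])
snap('wrist','wr11')
E
python3 m.py wr11
```

```text
14.85 [ 0.51686471 -0.10387916  0.24945107] 0.045896012861087965 [-1.20704448 -6.69347608 -2.42700574]
```

View pics/wr11z.png

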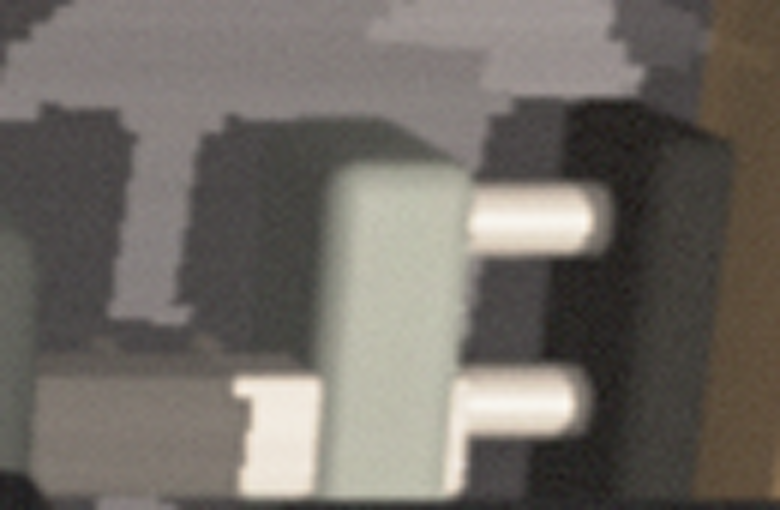

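The slack was taken up at about 11 mm of trigger travel, and the jaw is moving unloaded. I'll finish this squeeze.

Call:
step_arm(
  steps=[
    [0.05,0,0,0,0,0,0],
    [0.1,0,0,0,0,0,0],
    [0.15,0,0,0,0,0,0],
    [0.2,0,0,0,0,0,0],
    [0.25,0,0,0,0,0,0],
    [0.25,0,0,0,0,0,0],
    [0.25,0,0,0,0,0,0],
    [0.25,0,0,0,0,0,0],
    [0.25,0,0,0,0,0,0],
    [0.25,0,0,0,0,0,0],
  ],
)

```text
time: 15.9
position: [0.5168, -0.1031, 0.2494]
tool_rot: [0.674, 0.739, -0.0, 0.0]
ft_force: [-0.7, -3.6, -1.8]
grip_width: 0.0338
```

```bash
python3 - <<'E'
from h import *
o=status.get_obs(); print(o['time'],o['position'],o['grip_width'],o['ft_force'])
snap('wrist','wr12')
E
python3 m.py wr12
```

```text
15.9 [ 0.51678574 -0.10307322  0.24944451] 0.033836112354428904 [-0.74288888 -3.63649967 -1.75773211]
```

View pics/wr12z.png

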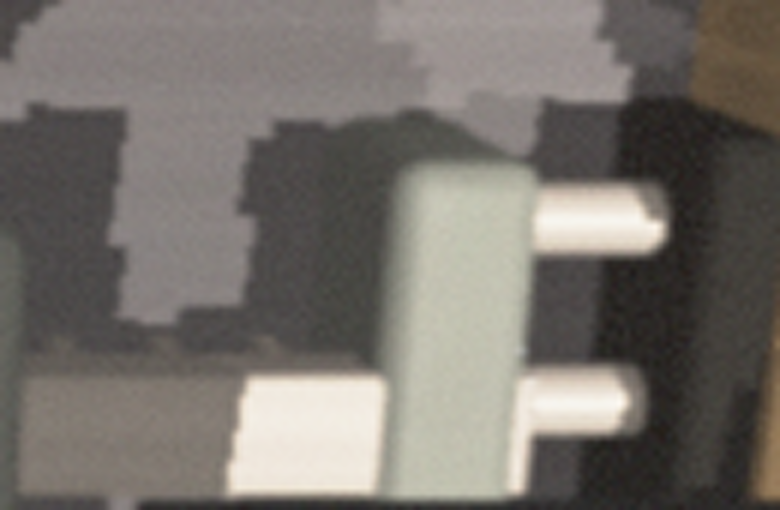

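The jaw is at about 22.3 mm and the pad has just touched the carrier, about 2 mm in. Next is the third squeeze. I'll release fully, then close in small steps so I catch an early tooth pick-up.

Call:
step_arm(
  steps=[
    [0,0,0,0,0,0,0],
    [-0.4,0,0,0,0,0,0],
    [-0.7,0,0,0,0,0,0],
    [-1,0,0,0,0,0,0],
    [-1,0,0,0,0,0,0],
    [-1,0,0,0,0,0,0],
    [-1,0,0,0,0,0,0],
    [-1,0,0,0,0,0,0],
    [-0.8,0,0,0,0,0,0],
    [-0.7,0,0,0,0,0,0],
  ],
)

```text
time: 16.95
position: [0.5169, -0.1029, 0.2496]
tool_rot: [0.674, 0.739, 0.0, 0.0]
ft_force: [-0.4, -0.3, -0.1]
grip_width: 0.078
```

```bash
python3 - <<'E'
from h import *
o=status.get_obs(); print(o['time'],o['position'],o['grip_width'],o['ft_force'])
snap('wrist','wr13')
E
python3 m.py wr13
```

```text
16.95 [ 0.51686727 -0.10286669  0.2495543 ] 0.0780401487653004 [-0.36603299 -0.25008274 -0.12025139]
```

View pics/wr13z.png

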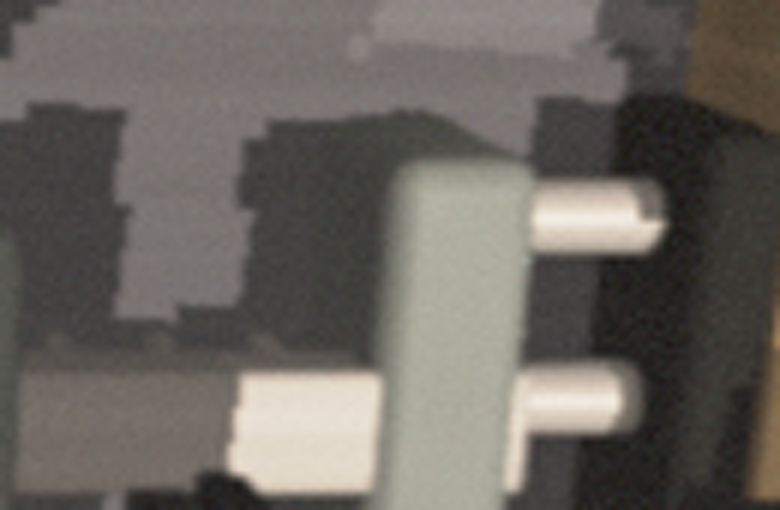

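Call:
step_arm(
  steps=[
    [-0.6,0,0,0,0,0,0],
    [-0.55,0,0,0,0,0,0],
    [-0.5,0,0,0,0,0,0],
    [-0.45,0,0,0,0,0,0],
    [-0.4,0,0,0,0,0,0],
    [-0.35,0,0,0,0,0,0],
    [-0.3,0,0,0,0,0,0],
    [-0.3,0,0,0,0,0,0],
    [-0.3,0,0,0,0,0,0],
    [-0.3,0,0,0,0,0,0],
  ],
)

```text
time: 18.0
position: [0.5168, -0.103, 0.2495]
tool_rot: [0.674, 0.739, -0.0, 0.0]
ft_force: [-0.0, -2.9, 0.3]
grip_width: 0.0569
```

```bash
python3 - <<'E'
from h import *
o=status.get_obs(); print(o['time'],o['position'],o['grip_width'],o['ft_force'])
snap('wrist','wr14')
E
python3 m.py wr14
```

```text
18.0 [ 0.51684015 -0.10304095  0.24952717] 0.05690754261617841 [-0.02969818 -2.88578472  0.27616554]
```

View pics/wr14z.png

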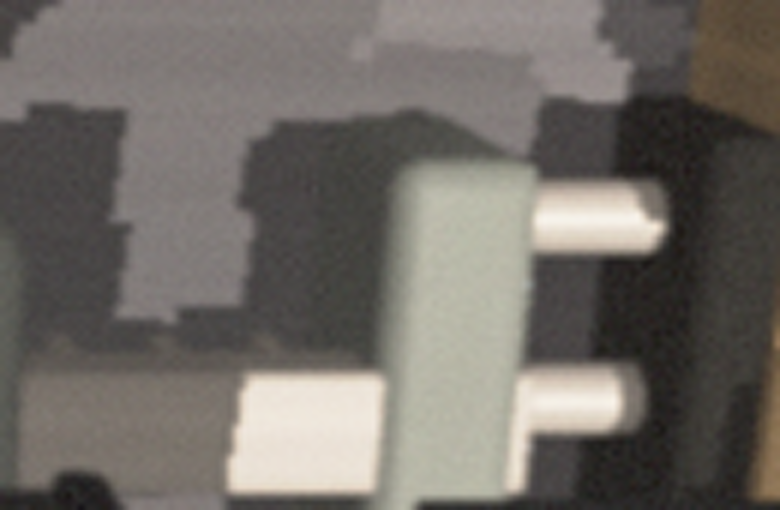

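At 8 mm of trigger travel the jaw hasn't moved, so the slack is about 10 mm as predicted. I'll go on gently.

Call:
step_arm(
  steps=[
    [-0.25,0,0,0,0,0,0],
    [-0.2,0,0,0,0,0,0],
    [-0.15,0,0,0,0,0,0],
    [-0.1,0,0,0,0,0,0],
    [-0.05,0,0,0,0,0,0],
    [0,0,0,0,0,0,0],
    [0,0,0,0,0,0,0],
    [0,0,0,0,0,0,0],
    [0,0,0,0,0,0,0],
    [0,0,0,0,0,0,0],
  ],
)

```text
time: 19.05
position: [0.517, -0.1043, 0.2495]
tool_rot: [0.674, 0.739, -0.001, 0.001]
ft_force: [-1.6, -8.2, -1.1]
grip_width: 0.0435
```

```bash
python3 - <<'E'
from h import *
o=status.get_obs(); print(o['time'],o['position'],o['grip_width'],o['ft_force'])
snap('wrist','wr15')
E
python3 m.py wr15
```

```text
19.05 [ 0.51697331 -0.10434958  0.24953328] 0.04348229970867682 [-1.5587533  -8.24873015 -1.07566215]
```

View pics/wr15z.png

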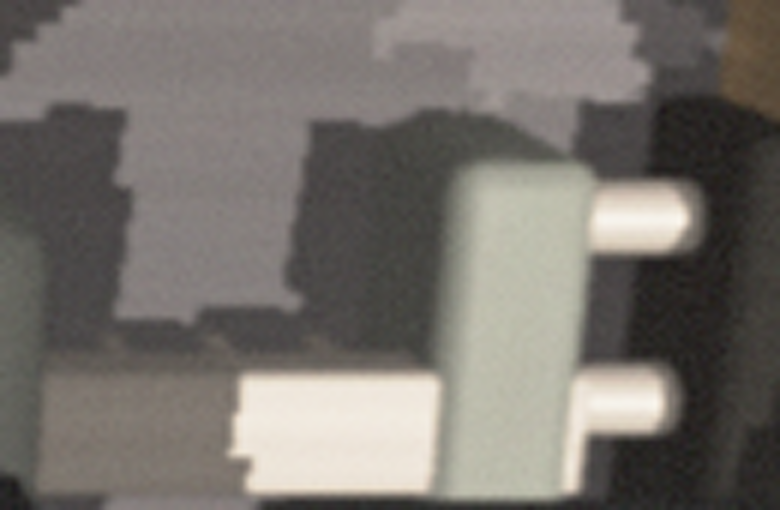

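View pics/wr15.png

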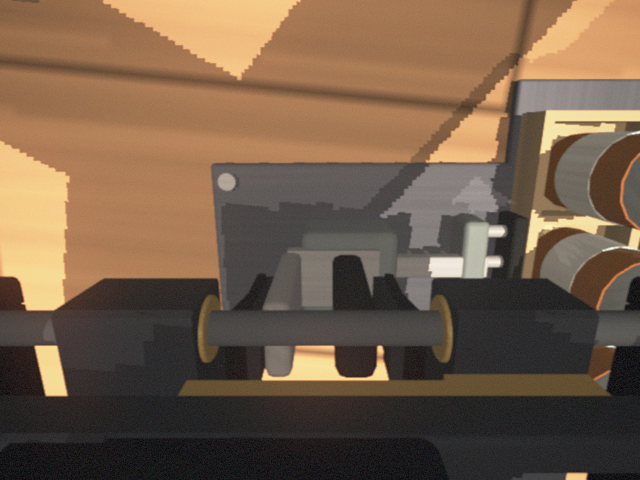

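Call:
step_arm(
  steps=[
    [0.02,0,0,0,0,0,0],
    [0.04,0,0,0,0,0,0],
    [0.06,0,0,0,0,0,0],
    [0.08,0,0,0,0,0,0],
    [0.1,0,0,0,0,0,0],
    [0.12,0,0,0,0,0,0],
    [0.12,0,0,0,0,0,0],
    [0.12,0,0,0,0,0,0],
    [0.12,0,0,0,0,0,0],
    [0.12,0,0,0,0,0,0],
  ],
)

```text
time: 20.1
position: [0.517, -0.1044, 0.2495]
tool_rot: [0.674, 0.739, -0.001, 0.001]
ft_force: [-1.7, -9.0, -1.2]
grip_width: 0.0382
```

```bash
python3 - <<'E'
from h import *
o=status.get_obs(); print(o['time'],o['position'],o['grip_width'],o['ft_force'])
snap('wrist','wr16')
E
python3 m.py wr16
```

```text
20.1 [ 0.5169898  -0.1044114   0.24953582] 0.03815731061913401 [-1.67026925 -8.98687461 -1.21965895]
```

View pics/wr16z.png

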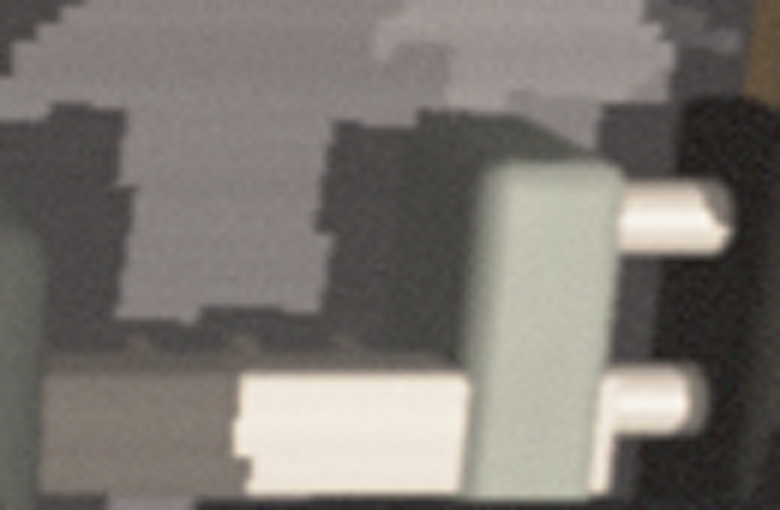

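Call:
step_arm(
  steps=[
    [0.14,0,0,0,0,0,0],
    [0.16,0,0,0,0,0,0],
    [0.18,0,0,0,0,0,0],
    [0.2,0,0,0,0,0,0],
    [0.22,0,0,0,0,0,0],
    [0.25,0,0,0,0,0,0],
    [0.25,0,0,0,0,0,0],
    [0.25,0,0,0,0,0,0],
    [0.25,0,0,0,0,0,0],
    [0.25,0,0,0,0,0,0],
  ],
)

```text
time: 21.15
position: [0.5169, -0.1031, 0.2495]
tool_rot: [0.674, 0.739, -0.0, 0.0]
ft_force: [-1.0, -4.2, -0.2]
grip_width: 0.034
```

```bash
python3 - <<'E'
from h import *
o=status.get_obs(); print(o['time'],o['position'],o['grip_width'],o['ft_force'])
snap('wrist','wr17')
E
python3 m.py wr17
```

```text
21.15 [ 0.51685081 -0.1030598   0.2494945 ] 0.033956956063443657 [-0.97734355 -4.24578026 -0.20852612]
```

View pics/wr17z.png

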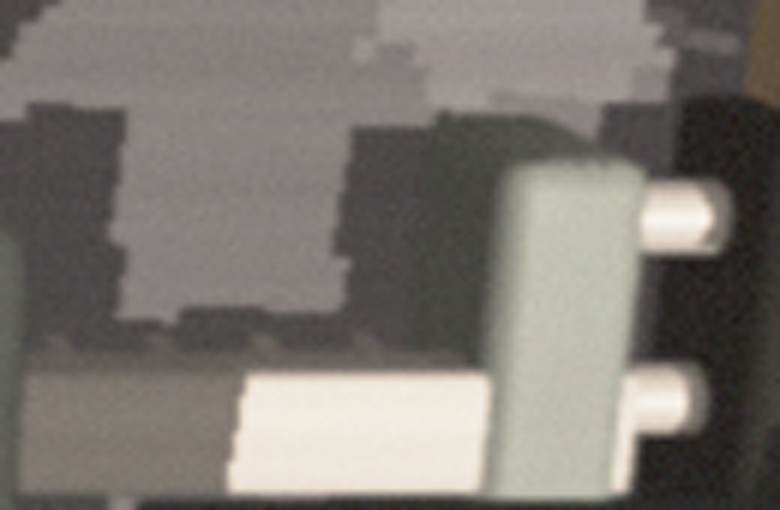

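View pics/wr17.png

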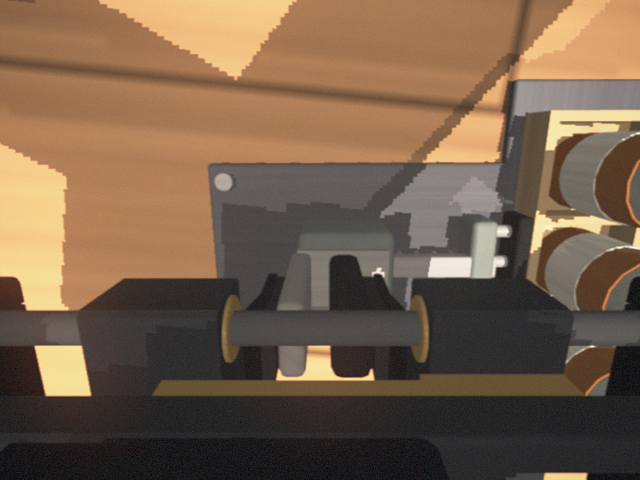

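The third squeeze brought the jaw up by about 9 mm. The carrier slid about 5 mm, and the pad looks about 4 mm in. I'll measure the jaw-to-pad gap with depth.

```bash
python3 - <<'E'
from h import *
ux=np.array([-.0918,.9958])
for f in ('wr8','wr9','wr12','wr17'):
    z=load(f); print(f)
    for r in (225,):
      print([(u,round(float(dep(z,u,r)[:2]@ux)*1e3,1),round(dep(z,u,r)[2]*1e3)) for u in range(425,545,3)])
z=load('wr17')
# carrier right edge / anvil in top image
snap('top','top17')
t=load('top17'); cv2.imwrite('pics/t17z.png',cv2.resize(t['im'][190:300,270:405,::-1],None,fx=5.5,fy=5.5,interpolation=cv2.INTER_CUBIC))
E
```

```text
wr8
[(425, -95.6, 32), (428, -94.0, 32), (431, -92.2, 31), (434, -90.5, 31), (437, -86.3, 22), (440, -84.3, 21), (443, -83.0, 23), (446, -81.2, 22), (449, -79.3, 22), (452, -77.7, 22), (455, -76.1, 22), (458, -74.1, 21), (461, -73.4, 24), (464, -72.9, 27), (467, -72.5, 30), (470, -71.0, 31), (473, -69.3, 30), (476, -68.1, 31), (479, -66.5, 31), (482, -54.3, 6), (485, -52.5, 7), (488, -50.9, 7), (491, -49.5, 8), (494, -47.5, 7), (497, -45.7, 8), (500, -43.6, 7), (503, -42.4, 8), (506, -43.0, 13), (509, -148.9, 229), (512, -42.4, 19), (515, -43.0, 23), (518, -43.4, 27), (521, -42.5, 29), (524, -42.2, 31), (527, -41.0, 32), (530, -39.4, 32), (533, -26.8, 12), (536, -25.1, 12), (539, -22.9, 12), (542, -21.4, 12)]
wr9
[(425, -89.2, 8), (428, -89.5, 15), (431, -89.2, 21), (434, -89.7, 28), (437, -88.8, 30), (440, -87.4, 31), (443, -85.7, 31), (446, -84.2, 31), (449, -82.6, 31), (452, -81.3, 32), (455, -79.4, 31), (458, -78.0, 32), (461, -72.1, 20), (464, -70.4, 20), (467, -69.5, 22), (470, -67.2, 20), (473, -65.7, 21), (476, -64.0, 21), (479, -62.3, 21), (482, -60.9, 22), (485, -60.6, 25),
[... 1081 characters left out ...]
88.9, 7), (428, -87.1, 7), (431, -85.1, 6), (434, -83.4, 7), (437, -81.9, 7), (440, -80.2, 8), (443, -78.4, 8), (446, -76.3, 7), (449, -74.4, 7), (452, -73.2, 8), (455, -71.4, 8), (458, -69.2, 7), (461, -69.9, 14), (464, -70.3, 20), (467, -70.1, 23), (470, -70.0, 28), (473, -69.6, 31), (476, -68.0, 31), (479, -67.2, 33), (482, -65.5, 32), (485, -63.6, 32), (488, -62.9, 34), (491, -60.5, 32), (494, -58.7, 31), (497, -52.6, 22), (500, -50.4, 21), (503, -49.5, 22), (506, -47.0, 21), (509, -45.7, 21), (512, -45.4, 24), (515, -45.8, 28), (518, -44.9, 30), (521, -44.3, 32), (524, -42.4, 31), (527, -41.0, 31), (530, -39.0, 31), (533, -37.6, 31), (536, -36.6, 32), (539, -34.6, 31), (542, -33.2, 32)]
```

View pics/t17z.png

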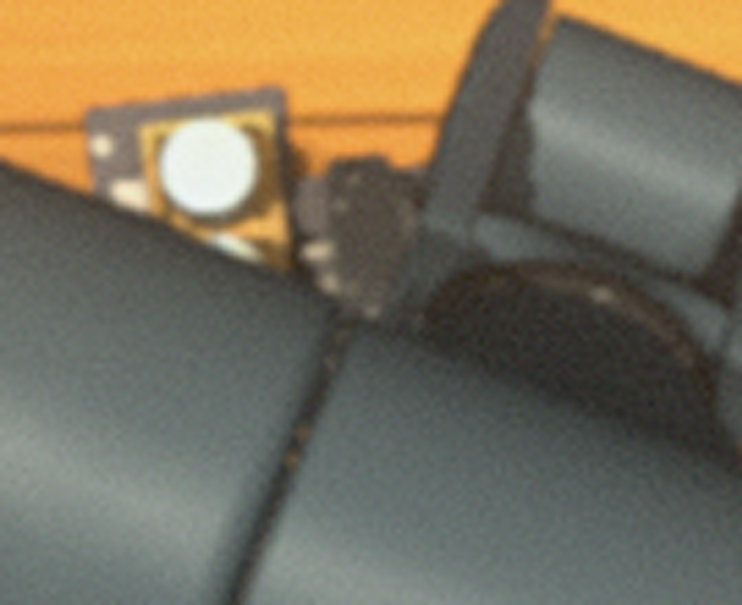

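Depth gives a jaw-to-pad spread of 29.1 mm free and 24.4 mm now, so the pad is 4.7 mm in. That is more than the carrier's sliding force, so the carrier is on the fixed jaw. It is within the band but short of half-way, so I'll do one more squeeze and stop at mid-travel. A full one would reach about 14.7 mm and crush the carrier.

Call:
step_arm(
  steps=[
    [0,0,0,0,0,0,0],
    [-0.3,0,0,0,0,0,0],
    [-0.6,0,0,0,0,0,0],
    [-1,0,0,0,0,0,0],
    [-1,0,0,0,0,0,0],
    [-1,0,0,0,0,0,0],
    [-1,0,0,0,0,0,0],
    [-1,0,0,0,0,0,0],
    [-0.8,0,0,0,0,0,0],
    [-0.7,0,0,0,0,0,0],
  ],
)

```text
time: 22.25
position: [0.5167, -0.1028, 0.2494]
tool_rot: [0.674, 0.739, -0.0, -0.0]
ft_force: [-0.3, 0.0, -0.1]
grip_width: 0.078
```

Call:
step_arm(
  steps=[
    [-0.6,0,0,0,0,0,0],
    [-0.55,0,0,0,0,0,0],
    [-0.5,0,0,0,0,0,0],
    [-0.45,0,0,0,0,0,0],
    [-0.4,0,0,0,0,0,0],
    [-0.35,0,0,0,0,0,0],
    [-0.3,0,0,0,0,0,0],
    [-0.3,0,0,0,0,0,0],
    [-0.3,0,0,0,0,0,0],
    [-0.3,0,0,0,0,0,0],
  ],
)

```text
time: 23.25
position: [0.5168, -0.1036, 0.2494]
tool_rot: [0.674, 0.739, -0.0, 0.0]
ft_force: [-1.3, -4.7, -2.6]
grip_width: 0.0569
```

```bash
cat > g.py <<'E'
import sys
from h import *
ux=np.array([-.0918,.9958])
f=sys.argv[1]
o=status.get_obs(); print(o['time'],o['position'],o['grip_width'],o['ft_force'])
snap('wrist',f)
def faces(f):
    z=load(f); out=[]
    for r in range(222,252):
        P=np.array([dep(z,u,r) for u in range(415,560)]); s=P[:,:2]@ux*1e3; h=P[:,2]*1e3
        top=(h>29)&(h<36)
        # split runs of 'top' pixels
        idx=np.where(top)[0]
        if len(idx)<3: continue
        runs=[q for q in np.split(idx,np.where(np.diff(idx)>3)[0]+1) if len(q)>=5]
        if len(runs)>=2: 
            a,b=runs[0],runs[1]
            out.append((s[a[0]],s[a[-1]],s[b[0]],s[b[-1]]))
    return np.median(out,0),len(out)
for k in sys.argv[1:]:
    m,n=faces(k); print(k,n,np.round(m,1),'jawfront->padback',round(m[2]-m[1],2))
E
python3 g.py wr18 wr8 wr9 wr10 wr12 wr17; python3 m.py wr18
```

```text
23.25 [ 0.5168061  -0.10364137  0.24940289] 0.056924931018637485 [-1.30379702 -4.72056632 -2.61113582]
wr18 30 [-71.6 -59.  -45.5 -32.7] jawfront->padback 13.49
wr8 30 [-100.5  -89.3  -73.3  -66.2] jawfront->padback 16.04
wr9 30 [-89.4 -76.6 -60.7 -53.2] jawfront->padback 15.98
wr10 30 [-89.5 -76.7 -60.6 -53.5] jawfront->padback 16.04
wr12 30 [-79.5 -66.8 -51.3 -37.9] jawfront->padback 15.52
wr17 30 [-70.1 -57.2 -45.4 -32.5] jawfront->padback 11.81
```

View pics/wr18z.png

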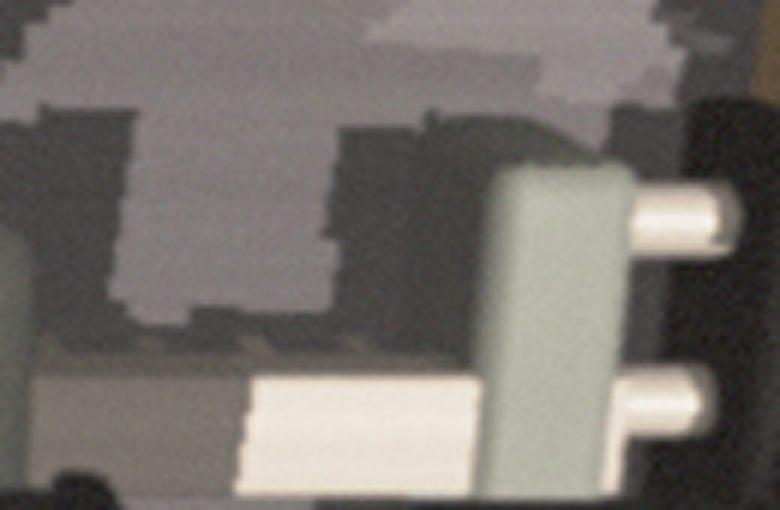

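Calibrated on the free gap of 16.0 mm, the previous full squeeze had the pad 4.2 mm in, and it is 2.5 mm in now. The target gap is about 8.5 mm.

Call:
step_arm(
  steps=[
    [-0.27,0,0,0,0,0,0],
    [-0.24,0,0,0,0,0,0],
    [-0.21,0,0,0,0,0,0],
    [-0.18,0,0,0,0,0,0],
    [-0.15,0,0,0,0,0,0],
    [-0.12,0,0,0,0,0,0],
    [-0.1,0,0,0,0,0,0],
    [-0.1,0,0,0,0,0,0],
    [-0.1,0,0,0,0,0,0],
    [-0.1,0,0,0,0,0,0],
  ],
)

```text
time: 24.3
position: [0.5169, -0.1048, 0.2494]
tool_rot: [0.674, 0.739, -0.001, 0.001]
ft_force: [-3.1, -10.5, -3.5]
grip_width: 0.0483
```

```bash
python3 g.py wr19
```

```text
24.3 [ 0.51693847 -0.10484482  0.24941421] 0.04826437412263041 [ -3.10178715 -10.50062494  -3.54432008]
wr19 30 [-69.4 -56.7 -45.4 -32.4] jawfront->padback 11.24
```

Call:
step_arm(
  steps=[
    [-0.08,0,0,0,0,0,0],
    [-0.06,0,0,0,0,0,0],
    [-0.04,0,0,0,0,0,0],
    [-0.02,0,0,0,0,0,0],
    [0,0,0,0,0,0,0],
    [0.02,0,0,0,0,0,0],
    [0.02,0,0,0,0,0,0],
    [0.02,0,0,0,0,0,0],
    [0.02,0,0,0,0,0,0],
    [0.02,0,0,0,0,0,0],
  ],
)

```text
time: 25.35
position: [0.517, -0.1053, 0.2494]
tool_rot: [0.674, 0.739, -0.001, 0.002]
ft_force: [-3.1, -13.8, -4.0]
grip_width: 0.0426
```

```bash
python3 g.py wr20
```

```text
25.35 [ 0.51697983 -0.10530212  0.24942222] 0.04263666518490763 [ -3.11142787 -13.7893546   -3.9670583 ]
wr20 30 [-67.7 -55.  -45.5 -32.7] jawfront->padback 9.5
```

Call:
step_arm(
  steps=[
    [0.03,0,0,0,0,0,0],
    [0.04,0,0,0,0,0,0],
    [0.05,0,0,0,0,0,0],
    [0.06,0,0,0,0,0,0],
    [0.06,0,0,0,0,0,0],
    [0.06,0,0,0,0,0,0],
    [0.06,0,0,0,0,0,0],
    [0.06,0,0,0,0,0,0],
    [0.06,0,0,0,0,0,0],
    [0.06,0,0,0,0,0,0],
  ],
)

```text
time: 26.4
position: [0.517, -0.1055, 0.2494]
tool_rot: [0.674, 0.739, -0.002, 0.002]
ft_force: [-3.5, -13.8, -3.9]
grip_width: 0.0411
```

```bash
python3 g.py wr21; python3 - <<'E'
from h import *
snap('side','side21')
z=load('side21'); cv2.imwrite('pics/s21z.png',cv2.resize(z['im'][150:330,230:400,::-1],None,fx=3.2,fy=3.2))
E
```

```text
26.4 [ 0.51699017 -0.10545166  0.24940201] 0.04106043847777475 [ -3.49278403 -13.84636366  -3.88523951]
wr21 30 [-67.1 -54.3 -45.3 -32.5] jawfront->padback 9.01
```

View pics/wr21.png

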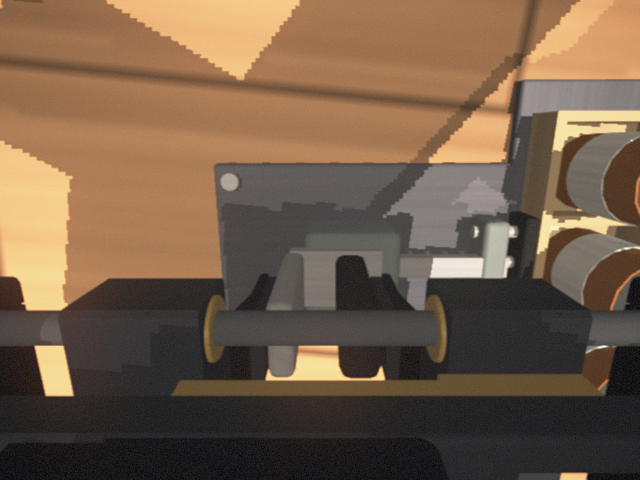

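View pics/s21z.png

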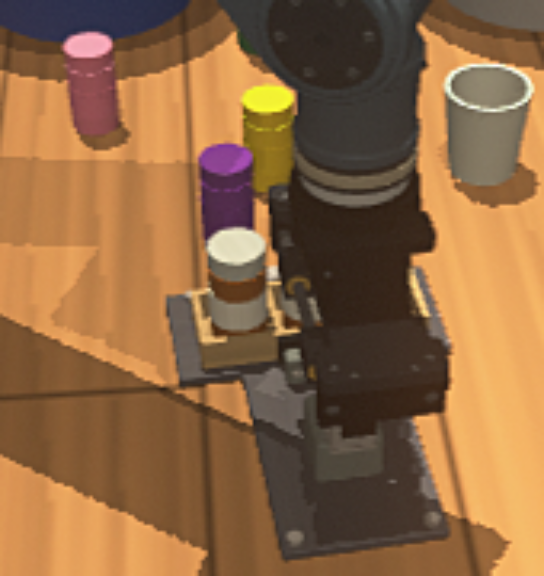

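The pad is 7.0 mm in. Its back face has not moved since the third squeeze (-45.4 mm), so the carrier is against the fixed jaw. The jars are upright and the trigger is held, so I'm handing in.

```bash
python3 - <<'E'
from h import *
o=status.get_obs(); print(o['time'],o['grip_width'],o['ft_force'])
print(robot.hand_in())
E
```

```text
26.5 0.04109248556390469 [ -4.88473408 -13.87236269  -4.40178829]
the job is handed in; nothing more can be done
None
```

The spare jar is in the empty pocket and let go, and I handed the job in at 26.5 s with the trigger still held squeezed. No verdict was reported.

- **Jar:** It was set down at about (0.451, 0.029), reached the floor at the expected height with 5.5 N of contact, and was then released. It stood upright in every later picture I checked.
- **Squeezes:** I made three full squeezes with releases, then a fourth stopped part-way because a full fourth would have crushed the carrier.
- **Grip at the end:** The gap between jaw and pad was 9.0 mm, against 16.0 mm when free. That puts the pad about 7.0 mm in, close to half of its 15 mm. The wrist force along the clamp was about 14 N.
- **Carrier on the fixed jaw:** I inferred this. The pad did not move forward any further after the third squeeze, and its load is above the force at which the carrier slides. I could not see the contact directly.
- **Checks that disagreed:**
  - The first measurement of the post and trigger was about 3 mm off and was corrected from a closer view.
  - My first estimate of the gap from pad to carrier was about 3 mm too small, because of perspective.
  - Two readings of the pad after the third squeeze gave 4.7 and 4.2 mm.
- **Not seen at the end:** The arm hid the two farther jars from the side camera, though parts of both show in the wrist view. The pink, purple and front yellow jars and the cup looked unmoved. I did not check the other things on the stall in the last pictures.

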